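# Box up and weigh an order of copper post caps

### The job

Fold the four flaps of the carton on the bench scale upright, then, with the box still empty, push the blue zero button fully down and let it spring back. Then put every copper post cap into the box, standing on its base or lying on its side on the box floor, none on top of another, and finally, with all caps in and all flaps still upright, push the green print button fully down and let it go. Do not press green before everything is in place, nor blue once a cap is in the box, and leave everything else on the bench where it is.

Things in the scene. Friction and masses are not known exactly. Their poses are not given: they have to be found in the camera images.
- scale: bench scale, fixed: 240 x 240 mm steel platform, top 45 mm above the bench, with the carton blank held centred and square on it. Origin: centre of its underside; +x points away from the robot at yaw 0 (turned up to 0.25 rad), +y left. Its display head (50 x 160 x 60 mm high) stands behind, centred 180 mm along +x.
- box_floor (a point): centre of the carton's floor, on its upper face (48 mm above the bench); axes as the scale. The floor is 160 x 160 mm, its four edges (80 mm from this point along +-x and +-y) are the crease lines of the flaps
- flap_front (a joint): cardboard flap creased along the -x edge of the carton floor (scale axes), 50 mm high, 152 wide, 4 thick. 0 = lowest, leaning out 30 degrees above flat; 1.047 rad = upright; stop at 1.08. Stiff crease (0.06 N m), stays where left. Free edge: 80 + 50 cos(angle + 0.524) mm from floor centre, 50 sin(angle + 0.524) mm above floor. A fingertip moved level from outside pushes it up
- flap_back (a joint): cardboard flap creased along the +x edge of the carton floor (scale axes), 50 mm high, 152 wide, 4 thick. 0 = lowest, leaning out 30 degrees above flat; 1.047 rad = upright; stop at 1.08. Stiff crease (0.06 N m), stays where left. Free edge: 80 + 50 cos(angle + 0.524) mm from floor centre, 50 sin(angle + 0.524) mm above floor. A fingertip moved level from outside pushes it up
- flap_left (a joint): cardboard flap creased along the +y edge of the carton floor (scale axes), 50 mm high, 152 wide, 4 thick. 0 = lowest, leaning out 30 degrees above flat; 1.047 rad = upright; stop at 1.08. Stiff crease (0.06 N m), stays where left. Free edge: 80 + 50 cos(angle + 0.524) mm from floor centre, 50 sin(angle + 0.524) mm above floor. A fingertip moved level from outside pushes it up
- flap_right (a joint): cardboard flap creased along the -y edge of the carton floor (scale axes), 50 mm high, 152 wide, 4 thick. 0 = lowest, leaning out 30 degrees above flat; 1.047 rad = upright; stop at 1.08. Stiff crease (0.06 N m), stays where left. Free edge: 80 + 50 cos(angle + 0.524) mm from floor centre, 50 sin(angle + 0.524) mm above floor. A fingertip moved level from outside pushes it up
- zero_button (a joint): travel of the blue button in m: 0 out, 0.008 fully down; springs back; starts to move at about 2 N, fully down at 6 N
- print_button (a joint): travel of the green button, same as the blue one
- zero_button_top (a point): centre of the blue button's top (diameter 36 mm), 64 mm above the bench when out, in a black collar on a fixed yellow box 70 x 70 x 40 mm high (turned up to 0.3 rad); press straight down. The blue and green stations swap places from run to run
- print_button_top (a point): centre of the green button's top, same sizes and the same kind of yellow box
- cap1: copper post cap, about 150 g: square base 44 x 44 x 10 mm, a 32 x 32 step up to 18 mm, and a square stem 20 x 20 mm from 18 to 54 mm, all square to each other; origin centre of the underside of the base, z up the stem. Grip by the stem. Two to four of the caps are present in a run (None from the start = absent)
- cap2: copper post cap, about 150 g: square base 44 x 44 x 10 mm, a 32 x 32 step up to 18 mm, and a square stem 20 x 20 mm from 18 to 54 mm, all square to each other; origin centre of the underside of the base, z up the stem. Grip by the stem. Two to four of the caps are present in a run (None from the start = absent)
- cap3: copper post cap, about 150 g: square base 44 x 44 x 10 mm, a 32 x 32 step up to 18 mm, and a square stem 20 x 20 mm from 18 to 54 mm, all square to each other; origin centre of the underside of the base, z up the stem. Grip by the stem. Two to four of the caps are present in a run (None from the start = absent)
- cap4: copper post cap, about 150 g: square base 44 x 44 x 10 mm, a 32 x 32 step up to 18 mm, and a square stem 20 x 20 mm from 18 to 54 mm, all square to each other; origin centre of the underside of the base, z up the stem. Grip by the stem. Two to four of the caps are present in a run (None from the start = absent)
- bead_ring: flat copper ring, 52 mm across, 12 mm high, lying among the caps; not to be packed
- tape_roll: roll of blue tape, 90 mm across, 25 mm high; bystander
- cowl: copper chimney cowl, 104 mm across, 150 mm high; bystander
- pliers: red-handled pliers lying flat, about 190 mm long, 12 mm high; bystander
- screwdriver: screwdriver lying flat; bystander
- flux_jar: round closed jar, 64 mm across, 80 mm high; bystander
Things that resemble listed ones, but are neither listed nor needed, are in the scene too. What is shaped like the cap1 but pink or yellow is not meant.

How it is judged:
On the way, in this order (a step that is already met when the one before it is completed fails the run):
1. all four flaps are upright (within about 8 degrees of upright) (value of joint each of flap_front, flap_back, flap_left, flap_right above 0.9 rad), for 0.2 s.
2. the blue button is pressed fully down with the flaps up and no cap in the box (all of step 1 and value of joint zero_button above 0.0065 m and horizontal distance between each of cap1, cap2, cap3, cap4 and box_floor above 0.12 m), for 0.05 s.
3. the blue button is let go (value of joint zero_button below 0.0015 m), for 0.1 s.
4. every cap rests on the box floor inside the upright flaps (all of step 1 and x of cap1 in the frame of box_floor between -0.078 and 0.078 m and y of cap1 in the frame of box_floor between -0.078 and 0.078 m and z of each of cap1, cap2, cap3, cap4 in the frame of box_floor below 0.035 m and x of cap2 in the frame of box_floor between -0.078 and 0.078 m and y of cap2 in the frame of box_floor between -0.078 and 0.078 m and x of cap3 in the frame of box_floor between -0.078 and 0.078 m and y of cap3 in the frame of box_floor between -0.078 and 0.078 m and x of cap4 in the frame of box_floor between -0.078 and 0.078 m and y of cap4 in the frame of box_floor between -0.078 and 0.078 m and linear speed of each of cap1, cap2, cap3, cap4 below 0.05 m/s), for 0.2 s.
5. the green button is pressed fully down with everything in place (all of step 1 and value of joint print_button above 0.0065 m and x of cap1 in the frame of box_floor between -0.078 and 0.078 m and y of cap1 in the frame of box_floor between -0.078 and 0.078 m and z of each of cap1, cap2, cap3, cap4 in the frame of box_floor below 0.035 m and x of cap2 in the frame of box_floor between -0.078 and 0.078 m and y of cap2 in the frame of box_floor between -0.078 and 0.078 m and x of cap3 in the frame of box_floor between -0.078 and 0.078 m and y of cap3 in the frame of box_floor between -0.078 and 0.078 m and x of cap4 in the frame of box_floor between -0.078 and 0.078 m and y of cap4 in the frame of box_floor between -0.078 and 0.078 m), for 0.05 s.
At the end, for the whole second after the job is handed in: all four flaps upright (joint above 0.90 rad), every cap present inside the box with its origin within 78 mm of the floor centre along both box axes and less than 35 mm above the floor, staying there; both buttons out (below 1.5 mm) (all of step 1 and x of cap1 in the frame of box_floor between -0.078 and 0.078 m and y of cap1 in the frame of box_floor between -0.078 and 0.078 m and z of each of cap1, cap2, cap3, cap4 in the frame of box_floor below 0.035 m and x of cap2 in the frame of box_floor between -0.078 and 0.078 m and y of cap2 in the frame of box_floor between -0.078 and 0.078 m and x of cap3 in the frame of box_floor between -0.078 and 0.078 m and y of cap3 in the frame of box_floor between -0.078 and 0.078 m and x of cap4 in the frame of box_floor between -0.078 and 0.078 m and y of cap4 in the frame of box_floor between -0.078 and 0.078 m and value of joint each of zero_button, print_button below 0.0015 m); the robot touches nothing.
It fails at once if the green button is pressed (more than 4 mm) while a cap is still out of the box (value of joint print_button above 0.004 m and horizontal distance between any of cap1, cap2, cap3, cap4 and box_floor above 0.12 m).
It fails at once if the green button is pressed (more than 4 mm) while a flap is down (value of joint print_button above 0.004 m and value of joint any of flap_front, flap_back, flap_left, flap_right below 0.7 rad).
It fails at once if the blue button is pressed (more than 4 mm) while a cap is in the box (value of joint zero_button above 0.004 m and ((x of cap1 in the frame of box_floor between -0.078 and 0.078 m and y of cap1 in the frame of box_floor between -0.078 and 0.078 m and z of cap1 in the frame of box_floor below 0.035 m) or (x of cap2 in the frame of box_floor between -0.078 and 0.078 m and y of cap2 in the frame of box_floor between -0.078 and 0.078 m and z of cap2 in the frame of box_floor below 0.035 m) or (x of cap3 in the frame of box_floor between -0.078 and 0.078 m and y of cap3 in the frame of box_floor between -0.078 and 0.078 m and z of cap3 in the frame of box_floor below 0.035 m) or (x of cap4 in the frame of box_floor between -0.078 and 0.078 m and y of cap4 in the frame of box_floor between -0.078 and 0.078 m and z of cap4 in the frame of box_floor below 0.035 m))).
It fails at once if a bystander is shifted by more than 60 mm (distance of any of bead_ring, tape_roll, cowl, pliers, screwdriver, flux_jar from where it was at the start of the episode above 0.06 m).
Of cap1, cap2, cap3, cap4 only 2 to 4 are there at a start; the rules pass over those that are not, and their reading is None.
At some moment in a run one of cap1, cap2, cap3, cap4 may be knocked a few centimetres aside while the robot is not near it.
Once in a run the grip may slacken for a moment while it holds something.
It also fails if it takes over 210 s, if anything falls off the work surface, if the arm or the gripper's body presses on something with over 40 N, if the wrist force passes 120 N, or if a joint passes its speed limit or range.

### The arm

A 6-joint arm with a two-finger parallel gripper is mounted at the origin on the work surface. World frame = base frame: x ahead of the robot, y to its left, z up, the work surface at z = 0. Lengths are in m, angles in rad, forces in N, time in s.
With the tool pointing down it reaches from about 0.25 to 0.8 m from the base axis. Payload 3.9 kg.
Tool frame: the origin (TCP) lies on the centre line of the jaws, within the pads' length; the fingertips stand 11 mm ahead of it and the grasp point (between the pads) lies 8 mm behind it; x points along the fingers, y is the direction in which the jaws open and shut, and the axes are right-handed (so a half turn about x gives the same grasp; the last joint's range is limited). The gripper opens to 85 mm and grips with 20 to 120 N. Pads are 22 mm wide; open, the fingers measure 114 mm over their backs; the gripper's body (76 mm by 85 mm) begins 54 mm behind the grasp point. The pads swing forward as they close: fully open they stand 13 mm farther back than shut.
Start: joints at [1.231, 0.26, -0.138, 1.173, 0, 1.571], TCP at [0.175, 0.495, 0.242] pointing down, gripper open.
Joint ranges: [-2.78, 2.78], [-0.83, 1.72], [-1.28, 1.37], [-1.9, 2.12], [-1.57, 1.48], [-3.14, 3.14]. Speed limits (rad/s): [2.57, 2.57, 3.14, 3.14, 3.14, 3.14].

### API

Orientations are given as a unit quaternion [w, x, y, z].
In Python, from plant import sensors, imaging, robot gives the robot as it stands.
- The arm moves only by the tool arm_command, never from a script. Its argument "increments" is a list of rows, each an object with "claw": the closure, from -1 (fully open) to 1 (shut); "offset": the shift along the world's x, y, z scaled (see below), a list of three; "yaw": the turn about the world's z scaled (see below). In form: [{"claw": claw, "offset": [x, y, z], "yaw": yaw}, ...]. A call has 1 to 5 rows; each row is the pose to reach, as a shift and turn from the pose commanded when the call began, turning the shorter way round; what a row does not reach only later rows make up. The controller multiplies each number of a shift by 300 mm and each number of a turn by 360 degrees. A row lasts 1/8 s, in which the tool goes at most 62.5 mm and 10.7 degrees, less where a joint would pass 70% of its speed; a pose out of reach is approached as far as the arm can. A call with a number of a shift or a turn outside -1 to 1 is refused whole. A call with a gripper value outside its range is refused whole. The fingers move at their own pace and stop on an object; "squeeze" is the grip in N (left out, the last holds). Time passes only in rows, so rows that repeat a pose let the fingers close. It gives the time, the measured TCP pose, the force and the opening at its end, in the units of the state.
- sensors.sense(): the state, without advancing time (a new reading comes with each control period).
- imaging.snapshot(name): name is "scene" or "top"; returns a dict with "frame" (420x560x3 uint8, blue, green, red), "fx", "fy", "cx", "cy" (pixels), "xyz" and "orientation" of the camera in the world. Camera axes: x right, y down, z forward; pixel columns grow to the right and rows downward; lengths in m; the calibration is good to about 2 mm. A picture is of the moment at which its call begins. There is no depth.
- robot.finish_job(): hands the job in, once; it reports no verdict.
Trained networks look in the newest picture that a camera, given by its name, has taken for a name from the list of things; names that differ only in an ending like _2 or _b are one class to them, and where a whole thing is asked for, a point or a joint stands for the part that bears it (a point fixed in the world has none). Each returns a list of dicts, best first, with "confidence" (0 to 1); they miss things now and then, are a little off and sometimes report something else, mostly with a low value. They report only what shows in the picture. A call takes as long as a camera call. They do not tell look-alikes from the thing itself.
- imaging.regions_of(camera, label): "region" (420x560 bool, what is visible of it) and "uv" ([column, row] in pixels, amid what is visible of it).
The state is a dict: "time_s": time; "joint_pos": joint angles; "joint_vel": joint speeds; "effort": joint torques, N m; "position": TCP position; "tcp_rot": TCP orientation; "force": force on the tool from outside, world axes, zero at the start; "torque": the same for the moment, N m; "width": finger opening in m.
Only numpy, scipy, OpenCV 4.12 (cv2) and the standard library are available. Lean on these libraries where they do the work, as an engineer would, in place of code of your own. Each camera call takes 0.05 s, during which the arm holds its last target.

## Working session

There is one attempt and no reset: what is moved stays moved. The work goes in short steps, Python scripts to look and compute and a tool call to move; the robot and the scene stay as the last step left them, time stands still between calls to the robot, and variables do not carry over. Pictures are saved under pics/ and viewed, and the job is handed in when it is done.

Besides the shell and the picture viewer there is one more tool, called as name(argument=value, ...) on one line, values as JSON. arm_command: Moves the arm, as the interface text tells. Shifts and turns lie within -1 to 1; 1 stands for 300 mm of shift or 360 degrees of turn. Its arguments: {"type":"object","properties":{"increments":{"type":"array"},"squeeze":{"type":"number"}},"required":["increments"]}

```bash
ls; mkdir -p pics
cat > h.py <<'E'
import numpy as np, cv2
from scipy.spatial.transform import Rotation as R
from plant import sensors, imaging, robot
def rot(q): return R.from_quat([q[1],q[2],q[3],q[0]]).as_matrix()
def ray(s,u,v):
    d=rot(s["orientation"])@np.array([(u-s["cx"])/s["fx"],(v-s["cy"])/s["fy"],1.]); return np.array(s["xyz"]),d
def toz(s,u,v,z):
    o,d=ray(s,u,v); return o+d*(z-o[2])/d[2]
def px(s,p):
    c=rot(s["orientation"]).T@(np.array(p)-np.array(s["xyz"])); return np.array([s["fx"]*c[0]/c[2]+s["cx"],s["fy"]*c[1]/c[2]+s["cy"]])
def st():
    s=sensors.sense(); print({k:np.round(s[k],3).tolist() for k in ("time_s","joint_pos","position","tcp_rot","force","width")}); return s
E
python3 - <<'E'
from h import *
st()
for n in ("top","scene"):
    s=imaging.snapshot(n); cv2.imwrite(f"pics/{n}0.png",s["frame"]); print(n,{k:s[k] for k in s if k!="frame"})
E
```

```text
pics
{'time_s': 0.0, 'joint_pos': [1.231, 0.261, -0.139, 1.173, 0.0, 1.571], 'position': [0.175, 0.494, 0.241], 'tcp_rot': [0.697, 0.119, 0.697, -0.12], 'force': [-0.038, -0.759, 0.197], 'width': 0.085}
top {'fx': 426.6256413507218, 'fy': 426.6256413507218, 'cx': 278.70601159668524, 'cy': 207.11734458487575, 'xyz': array([ 0.39940906, -0.04944809,  1.51226813]), 'orientation': array([-0.02776508,  0.70696362, -0.70651223,  0.01649281])}
scene {'fx': 508.98174211623893, 'fy': 508.98174211623893, 'cx': 284.4120458938526, 'cy': 215.54840873958898, 'xyz': array([ 1.39440407, -0.2179613 ,  1.05750034]), 'orientation': array([-0.27954895,  0.73474193,  0.57477241, -0.22725172])}
```

View pics/top0.png

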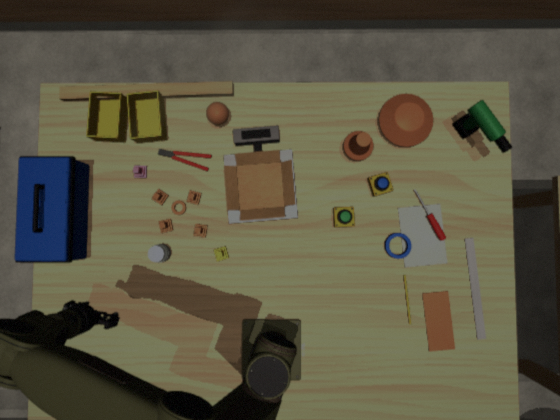

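View pics/scene0.png

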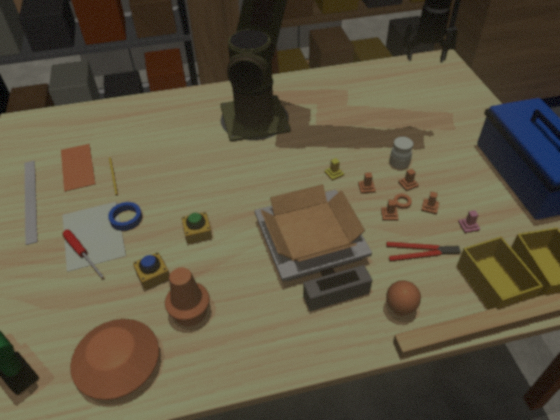

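Run:
```python
from h import *
cams={}
for n in ("top","scene"):
    s=imaging.snapshot(n); cams[n]=s
    import pickle
    for l in ("cap1","bead_ring","scale","flap_front","zero_button","print_button","zero_button_top","screwdriver"):
        for r in imaging.regions_of(n,l):
            m=r["region"]; u,v=r["uv"]; ys,xs=np.nonzero(m)
            print(n,l,round(r["confidence"],2),np.round([u,v]),m.sum(),[xs.min(),xs.max(),ys.min(),ys.max()],np.round(toz(s,u,v,0.05),3))
pickle.dump(cams,open("cams.pkl","wb"))
```

```text
top cap1 0.74 [166. 229.] 188 [np.int64(158), np.int64(172), np.int64(219), np.int64(233)] [0.416 0.362 0.05 ]
top cap1 0.74 [221. 253.] 134 [np.int64(215), np.int64(227), np.int64(249), np.int64(260)] [0.333 0.171 0.05 ]
top cap1 0.72 [156. 197.] 135 [np.int64(153), np.int64(166), np.int64(190), np.int64(204)] [0.527 0.396 0.05 ]
top cap1 0.55 [200. 230.] 128 [np.int64(194), np.int64(206), np.int64(225), np.int64(236)] [0.411 0.244 0.05 ]
top cap1 0.51 [139. 174.] 132 [np.int64(133), np.int64(145), np.int64(166), np.int64(177)] [0.608 0.458 0.05 ]
top cap1 0.43 [196. 199.] 155 [np.int64(187), np.int64(200), np.int64(191), np.int64(204)] [0.519 0.259 0.05 ]
top scale 0.59 [263. 179.] 5870 [np.int64(223), np.int64(298), np.int64(125), np.int64(224)] [0.587 0.027 0.05 ]
top scale 0.53 [201. 231.] 155 [np.int64(193), np.int64(206), np.int64(224), np.int64(237)] [0.41  0.241 0.05 ]
top flap_front 0.87 [261. 212.] 452 [np.int64(240), np.int64(284), np.int64(207), np.int64(220)] [0.473 0.035 0.05 ]
top flap_front 0.17 [180. 203.] 163 [np.int64(171), np.int64(186), np.int64(200), np.int64(2
[... 1924 characters left out ...]
np.int64(140), np.int64(156), np.int64(254), np.int64(269)] [ 0.568 -0.377  0.05 ]
scene flap_front 0.74 [298. 197.] 970 [np.int64(270), np.int64(325), np.int64(184), np.int64(213)] [0.443 0.038 0.05 ]
scene zero_button 0.48 [149. 261.] 167 [np.int64(141), np.int64(155), np.int64(255), np.int64(268)] [ 0.568 -0.376  0.05 ]
scene zero_button_top 0.65 [148. 260.] 187 [np.int64(141), np.int64(155), np.int64(254), np.int64(268)] [ 0.564 -0.378  0.05 ]
scene zero_button_top 0.21 [277. 236.] 529 [np.int64(261), np.int64(291), np.int64(210), np.int64(258)] [ 0.567 -0.049  0.05 ]
scene screwdriver 0.89 [ 81. 246.] 424 [np.int64(62), np.int64(102), np.int64(229), np.int64(277)] [ 0.476 -0.542  0.05 ]
```

The candidates for a copper cap, by top-view pixel, are:
- Copper with a stem: (160,197), (194,197), (166,226) and (200,230).
- Look-alikes: pink at (139,171) and yellow at (221,253).
- The bead ring at (180,207).

I choose the four copper ones and will check them in a close crop.

Run:
```python
from h import *
import pickle
c=pickle.load(open("cams.pkl","rb"))
def crop(n,x0,x1,y0,y1,k,f):
    im=c[n]["frame"][y0:y1,x0:x1]; im=cv2.convertScaleAbs(cv2.resize(im,None,fx=k,fy=k,interpolation=cv2.INTER_CUBIC),alpha=1.8); cv2.imwrite(f,im)
crop("top",130,305,120,265,4.5,"pics/c1.png")
crop("scene",250,480,150,310,3.4,"pics/c2.png")
```

```text
(no output)
```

View pics/c1.png

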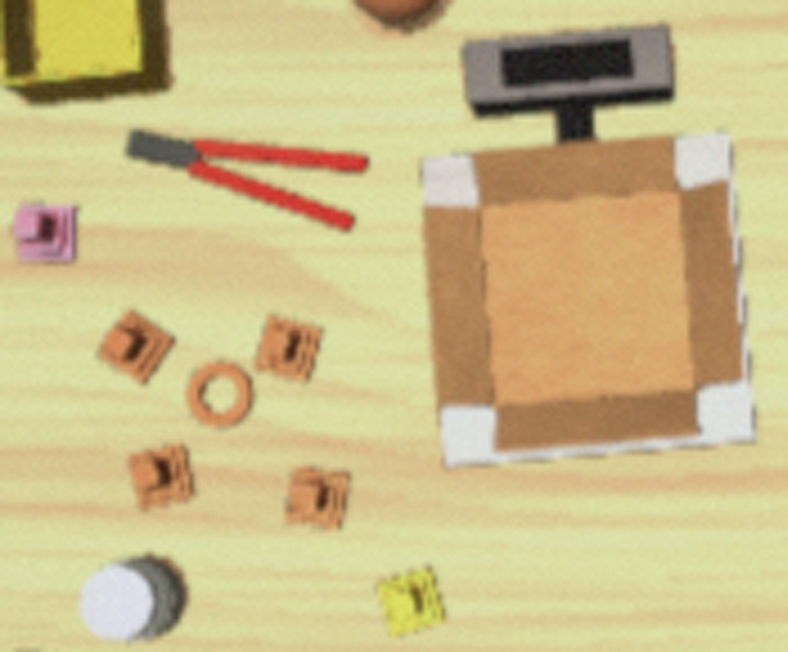

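View pics/c2.png

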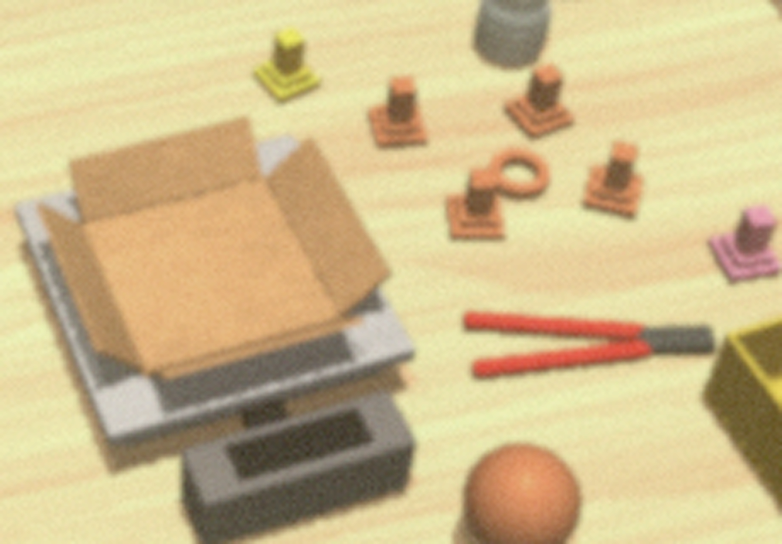

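The crops confirm four upright copper caps, with the ring between them. Next I'll fit poses for the scale, buttons and caps.

```bash
cat >> h.py <<'E'
from scipy.optimize import minimize, least_squares
K=8
def boxes(x,y,a,z0=0.):
    out=[]
    c,s_=np.cos(a),np.sin(a)
    for w,l,h in ((.022,0,.010),(.016,.010,.018),(.010,.018,.054)):
        out.append([[x+c*i*w-s_*j*w,y+s_*i*w+c*j*w,z0+z] for i in(-1,1) for j in(-1,1) for z in(l,h)])
    return out
def sil(s,pose,u0,v0,n,z0=0.):
    m=np.zeros((n*K,n*K),np.uint8)
    for b in boxes(*pose,z0):
        p=np.array([px(s,q) for q in b]); p=((p-[u0,v0]+.5)*K).astype(np.float32)
        cv2.fillConvexPoly(m,cv2.convexHull(p).astype(np.int32),255)
    return cv2.resize(m,(n,n),interpolation=cv2.INTER_AREA)/255.
def softmask(img):
    hsv=cv2.cvtColor(cv2.GaussianBlur(img,(3,3),0),cv2.COLOR_BGR2HSV)
    h=hsv[...,0].astype(int); 
    m=((h<=13)|(h>=176))&(hsv[...,1]>110)
    return m.astype(float)
def fitcap(cams,x,y,n=44,z0=0.,r=1.0):
    W=[]
    for s in cams:
        u,v=px(s,[x,y,.025]); u0,v0=int(u-n/2),int(v-n/2); W.append((s,u0,v0,softmask(s["frame"])[v0:v0+n,u0:u0+n]))
    def cost(p):
        t=0
        for s,u0,v0,m in W:
            q=sil(s,p,u0,v0,n,z0); d=cv2.dilate(q,np.ones((7,7)))>0
            t+=np.sum(((q-m)**2)[d])+0.0*m.sum()
            t+= -0.0
            t+=np.sum(m*(q>0))*-0.2
        return t
    best=None
    for a in np.radians(np.arange(-45,45,15)):
        r_=minimize(cost,[x,y,a],method="Nelder-Mead",options=dict(initial_simplex=[[x,y,a],[x+.01,y,a],[x,y+.01,a],[x,y,a+.2]],maxiter=120,xatol=2e-4,fatol=.05))
        if best is None or r_.fun<best.fun: best=r_
    p=best.x; p[2]=(p[2]+np.pi/4)%(np.pi/2)-np.pi/4
    return p,best.fun
E
python3 - <<'E'
from h import *
import pickle
c=pickle.load(open("cams.pkl","rb")); T,S=c["top"],c["scene"]
# scale
obs=[]
def add(s,x0,y0,k,pts,hw,z):
    for (u,v),(i,j) in pts: obs.append((s,((u+.5)/k+x0-.5),((v+.5)/k+y0-.5),i*hw,j*hw,z))
add(T,130,120,4.5,[((482,205),(1,1)),((678,192),(1,-1)),((692,390),(-1,-1)),((495,402),(-1,1))],.08,.048)
add(T,130,120,4.5,[((420,158),(1,1)),((730,133),(1,-1)),((755,440),(-1,-1)),((447,467),(-1,1))],.12,.045)
add(S,250,150,3.4,[((85,225),(-1,-1)),((265,180),(-1,1))],.08,.048)
add(S,250,150,3.4,[((15,203),(-1,-1)),((295,135),(-1,1)),((413,352),(1,1)),((112,436),(1,-1))],.12,.045)
def res(p):
    x,y,a=p; o=[]
    for s,u,v,i,j,z in obs:
        o+=list(px(s,[x+np.cos(a)*i-np.sin(a)*j,y+np.sin(a)*i+np.cos(a)*j,z])-[u,v])
    return o
r=least_squares(res,[.55,.03,.05]); print("scale",r.x,np.degrees(r.x[2]),np.round(r.fun.reshape(-1,2),1).tolist())
for n,s,q in (("green",T,(344,217)),("green",S,(195,217)),("blue",T,(382,183)),("blue",S,(148,260))): print(n,toz(s,*q,.064))
for g in ((.50,.39),(.51,.27),(.42,.37),(.405,.245)):
    a=fitcap([T,S],*g); print("both",np.round(a[0],3),np.degrees(a[0][2]).round(),a[1]); 
    for s in (T,S):
        a=fitcap([s],*g); print("  ",np.round(a[0],3),np.degrees(a[0][2]).round(),a[1])
m=softmask(T["frame"]); im=np.hstack([cv2.resize((m[180:250,140:215]*255).astype(np.uint8),None,fx=5,fy=5),cv2.resize((softmask(S["frame"])[150:220,345:445]*255).astype(np.uint8),None,fx=4,fy=5)]); cv2.imwrite("pics/m.png",im)
for n,s,(x,y) in (("b",T,(363,198)),("b2",S,(170,240))): cv2.imwrite(f"pics/{n}.png",cv2.convertScaleAbs(cv2.resize(s["frame"][y-45:y+45,x-45:x+45],None,fx=5,fy=5,interpolation=2),alpha=1.8))
E
```

```text
scale [0.56603982 0.04035864 0.07908718] 4.531361765302139 [[-1.9, -0.7], [0.5, -1.5], [1.0, 0.4], [-1.5, 1.4], [-0.3, -0.6], [-0.5, -0.6], [-0.4, 0.0], [-1.5, -0.5], [-2.4, -0.3], [0.3, -1.1], [-0.2, 0.1], [-0.5, -0.1], [0.8, -0.1], [-1.6, 0.4]]
green [ 0.4566677  -0.24761757  0.064     ]
green [ 0.46186963 -0.24703358  0.064     ]
blue [ 0.57241739 -0.37752094  0.064     ]
blue [ 0.57552298 -0.37632736  0.064     ]
both [ 0.531  0.4   -0.615] -35.0 138.97913110342176
   [0.532 0.399 0.675] 39.0 30.457670126874273
   [ 0.526  0.402 -0.624] -36.0 105.10529796232218
both [ 0.529  0.283 -0.322] -18.0 165.92951941560938
   [0.532 0.274 0.007] 0.0 54.374209919261816
   [ 0.522  0.286 -0.325] -19.0 102.35844675124955
both [ 0.429  0.378 -0.541] -31.0 160.89960784313726
   [ 0.429  0.376 -0.009] -1.0 52.682214532871974
   [ 0.427  0.38  -0.555] -32.0 101.39569396386005
both [ 0.414  0.255 -0.449] -26.0 197.25374855824683
   [0.414 0.257 0.012] 1.0 100.16981161091888
   [ 0.41   0.256 -0.449] -26.0 93.17547097270281
```

```bash
python3 -c "
import cv2,numpy as np
a=cv2.imread('pics/b.png');b=cv2.imread('pics/b2.png');cv2.imwrite('pics/bb.png',cv2.resize(np.hstack([a,b]),(800,400)))"
```

```text
(no output)
```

View pics/bb.png

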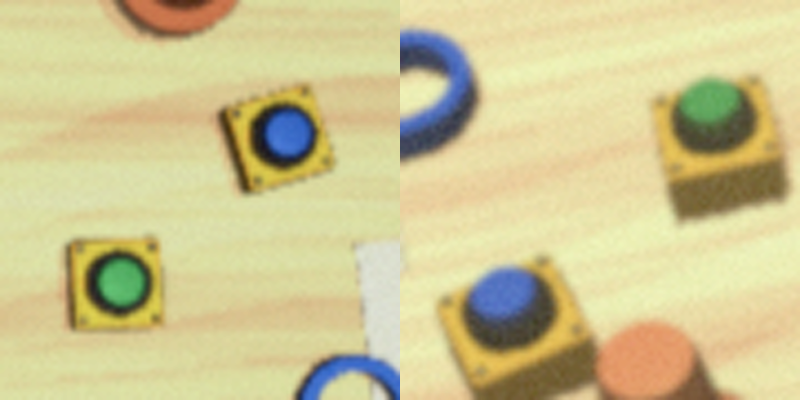

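View pics/m.png

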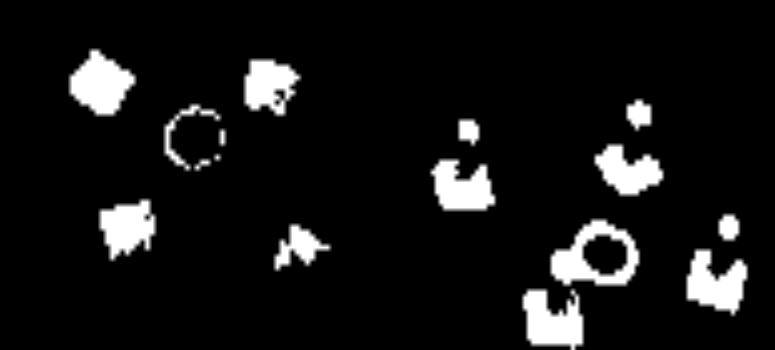

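```bash
cat >> h.py <<'E'
def softmask(img):
    lab=cv2.cvtColor(cv2.GaussianBlur(img,(0,0),.7),cv2.COLOR_BGR2LAB).astype(float)
    bg=cv2.medianBlur(cv2.cvtColor(img,cv2.COLOR_BGR2LAB),45).astype(float)
    d=lab-bg
    return np.clip((np.sqrt((.4*d[...,0])**2+d[...,1]**2+d[...,2]**2)-11)/6,0,1)
E
python3 - <<'E'
from h import *
import pickle
c=pickle.load(open("cams.pkl","rb")); T,S=c["top"],c["scene"]
P=[]
for g in ((.531,.4),(.529,.28),(.429,.378),(.414,.255)):
    a=fitcap([T,S],*g); P.append(a[0]);print("both",np.round(a[0],3),np.degrees(a[0][2]).round(),a[1]); 
    for s in (T,S):
        b=fitcap([s],*g); print("  ",np.round(b[0],3),np.degrees(b[0][2]).round(),b[1])
def ov(s,x0,x1,y0,y1,k):
    im=cv2.convertScaleAbs(cv2.resize(s["frame"][y0:y1,x0:x1],None,fx=k,fy=k,interpolation=2),alpha=1.8)
    for p in P:
        for b in boxes(*p):
            q=np.array([px(s,t) for t in b]); q=(q-[x0,y0]+.5)*k
            cv2.polylines(im,[cv2.convexHull(q.astype(np.float32)).astype(np.int32)],True,(255,255,0),1)
    return im
a=ov(T,140,215,180,250,5);b=ov(S,350,450,155,225,4.2);b=cv2.resize(b,(420,350))
m=softmask(T["frame"]);m2=softmask(S["frame"])
cc=np.hstack([cv2.resize((m[180:250,140:215]*255).astype(np.uint8),(375,240)),cv2.resize((m2[155:225,350:450]*255).astype(np.uint8),(420,240))])
cv2.imwrite("pics/ov.png",np.vstack([np.hstack([a,b]),cv2.cvtColor(cc,8)]))
E
```

```text
both [ 0.531  0.399 -0.606] -35.0 -17.000499563659332
   [ 0.531  0.397 -0.579] -33.0 -17.04349080921118
   [ 0.529  0.401 -0.604] -35.0 -7.2061976347985635
both [ 0.53   0.279 -0.34 ] -19.0 34.364111975617085
   [ 0.531  0.275 -0.305] -17.0 -1.8077541621335271
   [ 0.529  0.283 -0.239] -14.0 20.274859949897234
both [0.43  0.376 0.252] 14.0 -6.243283617300946
   [0.429 0.375 0.256] 15.0 -16.97144808069566
   [ 0.43   0.377 -0.003] -0.0 4.320755408552678
both [ 0.413  0.253 -0.222] -13.0 -18.991020630638097
   [ 0.413  0.252 -0.119] -7.0 -10.686993785288818
   [ 0.412  0.255 -0.323] -19.0 -14.00186736588073
```

View pics/ov.png

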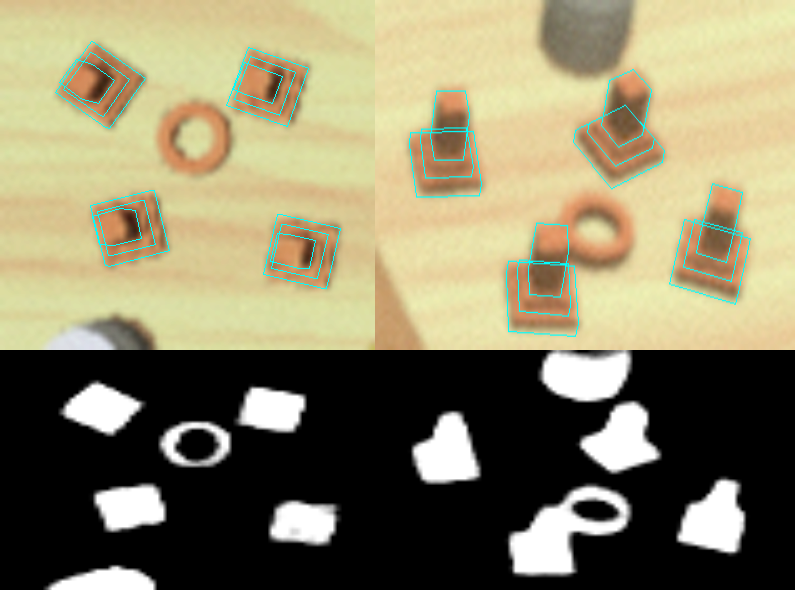

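The outlines in the overlay match all four caps:

| Cap | x (m) | y (m) | yaw (deg) |
|---|---|---|---|
| A | 0.531 | 0.399 | -35 |
| B | 0.531 | 0.279 | -18 |
| C | 0.430 | 0.376 | 14 |
| D | 0.413 | 0.253 | -13 |

The scale is at (0.566, 0.040), yaw 0.079 rad. Next comes a move calculator.

```bash
cat >> h.py <<'E'
SC=np.array([0.566,0.040]); SA=0.079
def sw(x,y): return SC+np.array([np.cos(SA)*x-np.sin(SA)*y,np.sin(SA)*x+np.cos(SA)*y])
def jaw(s=None):
    s=s or sensors.sense(); y=rot(s["tcp_rot"])[:,1]; return np.arctan2(y[1],y[0])
def go(x,y,z,ja=None):
    s=sensors.sense(); d=(np.array([x,y,z])-s["position"])/.3
    t=0
    if ja is not None: t=(ja-jaw(s)+np.pi/2)%np.pi-np.pi/2
    print("t",round(s["time_s"],2),"pos",np.round(s["position"],4),"jaw",round(np.degrees(jaw(s)),1),"q6",round(s["joint_pos"][5],2),"F",np.round(s["force"],1),"w",round(s["width"],3)); print("  -> offset",np.round(d,3),"yaw",round(t/2/np.pi,4))
E
python3 - <<'E'
from h import *
s=st(); print(rot(s["tcp_rot"]).round(2))
go(*sw(0,.155),.16,SA)
E
```

```text
{'time_s': 1.0, 'joint_pos': [1.231, 0.26, -0.138, 1.173, -0.0, 1.571], 'position': [0.175, 0.495, 0.242], 'tcp_rot': [0.697, 0.12, 0.697, -0.12], 'force': [0.431, -0.607, -0.119], 'width': 0.085}
[[ 0.    0.33  0.94]
 [-0.    0.94 -0.33]
 [-1.    0.    0.  ]]
t 1.0 pos [0.175  0.495  0.2423] jaw 70.5 q6 1.57 F [ 0.4 -0.6 -0.1] w 0.085
  -> offset [ 1.263 -1.001 -0.274] yaw -0.1833
```

arm_command(increments=[{"claw": 1, "offset": [0.2, -0.16, 0], "yaw": -0.03}, {"claw": 1, "offset": [0.35, -0.28, 0], "yaw": -0.06}, {"claw": 1, "offset": [0.5, -0.4, 0], "yaw": -0.09}, {"claw": 1, "offset": [0.65, -0.52, 0], "yaw": -0.12}, {"claw": 1, "offset": [0.8, -0.64, 0], "yaw": -0.15}], squeeze=60)

```text
time_s: 1.62
position: [0.4166, 0.3015, 0.2425]
tcp_rot: [0.566, 0.424, 0.566, -0.423]
force: [0.1, 0.8, 0.2]
width: 0.0003
```

```bash
python3 -c "
from h import *
go(*sw(0,.155),.16,SA)"
```

```text
t 1.62 pos [0.4166 0.3015 0.2425] jaw 16.4 q6 1.91 F [0.1 0.8 0.2] w 0.0
  -> offset [ 0.457 -0.357 -0.275] yaw -0.0331
```

arm_command(increments=[{"claw": 1, "offset": [0.16, -0.12, 0], "yaw": -0.02}, {"claw": 1, "offset": [0.32, -0.25, 0], "yaw": -0.033}, {"claw": 1, "offset": [0.457, -0.357, 0], "yaw": -0.033}, {"claw": 1, "offset": [0.457, -0.357, -0.2], "yaw": -0.033}, {"claw": 1, "offset": [0.457, -0.357, -0.275], "yaw": -0.033}])

```text
time_s: 2.25
position: [0.5508, 0.1943, 0.1564]
tcp_rot: [0.52, 0.477, 0.521, -0.48]
force: [-1.0, 0.2, -0.6]
width: 0.0003
```

```bash
python3 -c "
from h import *
go(*sw(0,.155),.075,SA)
go(*sw(0,.093),.075,SA)"
```

```text
t 2.25 pos [0.5508 0.1943 0.1564] jaw 4.8 q6 1.83 F [-1.   0.2 -0.6] w 0.0
  -> offset [ 0.01   0.001 -0.271] yaw -0.0008
t 2.25 pos [0.5508 0.1943 0.1564] jaw 4.8 q6 1.83 F [-1.   0.2 -0.6] w 0.0
  -> offset [ 0.026 -0.205 -0.271] yaw -0.0008
```

arm_command(increments=[{"claw": 1, "offset": [0.007, 0, -0.2], "yaw": 0}, {"claw": 1, "offset": [0.007, 0, -0.28], "yaw": 0}, {"claw": 1, "offset": [0.007, 0, -0.28], "yaw": 0}])

```text
time_s: 2.62
position: [0.5522, 0.1951, 0.0736]
tcp_rot: [0.52, 0.476, 0.522, -0.48]
force: [-0.3, -0.0, -0.1]
width: -0.0001
```

arm_command(increments=[{"claw": 1, "offset": [0.003, -0.05, 0], "yaw": 0}, {"claw": 1, "offset": [0.007, -0.09, 0], "yaw": 0}, {"claw": 1, "offset": [0.01, -0.13, 0], "yaw": 0}, {"claw": 1, "offset": [0.013, -0.17, 0], "yaw": 0}])

```text
time_s: 3.12
position: [0.56, 0.1455, 0.078]
tcp_rot: [0.521, 0.48, 0.521, -0.476]
force: [0.5, 1.9, 2.1]
width: -0.0001
```

Run:
```python
from h import *
go(*sw(0,.093),.075,SA)
s=imaging.snapshot("scene");cv2.imwrite("pics/f1.png",cv2.convertScaleAbs(cv2.resize(s["frame"][150:310,240:440],None,fx=3.5,fy=3.5,interpolation=2),alpha=1.8))
```

```text
t 3.12 pos [0.56   0.1455 0.078 ] jaw 4.9 q6 1.74 F [0.5 1.9 2.1] w -0.0
  -> offset [-0.004 -0.043 -0.01 ] yaw -0.0012
```

View pics/f1.png

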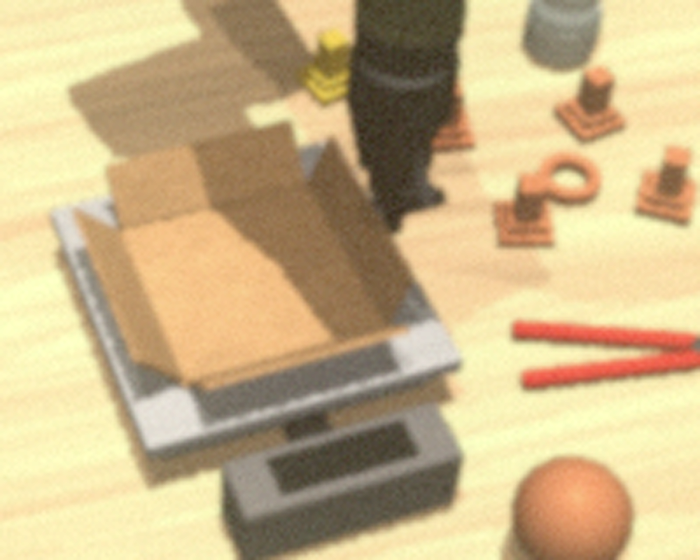

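arm_command(increments=[{"claw": 1, "offset": [0, -0.02, 0], "yaw": 0}, {"claw": 1, "offset": [0, -0.035, 0], "yaw": 0}, {"claw": 1, "offset": [0, -0.04, 0], "yaw": 0}, {"claw": 1, "offset": [0, -0.04, 0], "yaw": 0}])

```text
time_s: 3.68
position: [0.5576, 0.1324, 0.0754]
tcp_rot: [0.521, 0.478, 0.521, -0.479]
force: [-0.5, 0.4, 1.3]
width: -0.0001
```

Run:
```python
from h import *
go(*sw(0,.093),.075,SA)
s=imaging.snapshot("scene");cv2.imwrite("pics/f2.png",cv2.convertScaleAbs(cv2.resize(s["frame"][150:310,240:440],None,fx=3.5,fy=3.5,interpolation=2),alpha=1.8))
```

```text
t 3.67 pos [0.5576 0.1324 0.0754] jaw 4.9 q6 1.72 F [-0.5  0.4  1.3] w -0.0
  -> offset [ 0.003  0.001 -0.001] yaw -0.0011
```

View pics/f2.png

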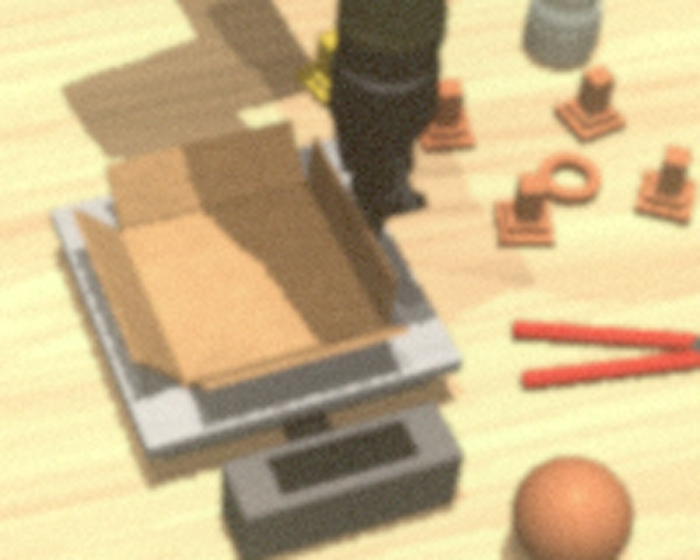

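```bash
cat >> h.py <<'E'
def flapedge(name,ang):
    d=.08+.05*np.cos(ang+.524); z=.048+.05*np.sin(ang+.524)
    f={"left":lambda t:(t,d),"right":lambda t:(t,-d),"front":lambda t:(-d,t),"back":lambda t:(d,t)}[name]
    return [np.append(sw(*f(t)),z) for t in(-.076,.076)]
def flappic(s,fn,x0=240,x1=440,y0=150,y1=310,k=3.5,names=("left","right","front","back")):
    im=cv2.convertScaleAbs(cv2.resize(s["frame"][y0:y1,x0:x1],None,fx=k,fy=k,interpolation=2),alpha=1.8)
    for n in names:
        for a,c in ((.7,(0,0,255)),(.9,(0,255,255)),(1.047,(0,255,0))):
            e=[((px(s,p)-[x0,y0]+.5)*k).astype(int).tolist() for p in flapedge(n,a)]
            cv2.line(im,e[0],e[1],c,1)
    cv2.imwrite(fn,im)
E
python3 - <<'E'
from h import *
s=imaging.snapshot("scene");flappic(s,"pics/f3.png",names=("left",))
E
```

```text
(no output)
```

View pics/f3.png

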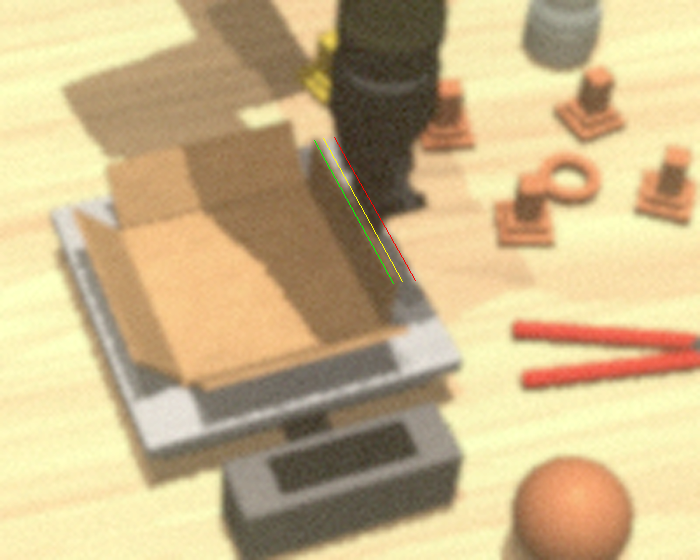

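The left flap's edge coincides with the upright line, so it is up. Next is the front flap.

arm_command(increments=[{"claw": 1, "offset": [0, 0.1, 0], "yaw": 0}, {"claw": 1, "offset": [0, 0.12, 0.2], "yaw": 0.03}, {"claw": 1, "offset": [-0.1, 0.12, 0.4], "yaw": 0.06}, {"claw": 1, "offset": [-0.25, -0.02, 0.4], "yaw": 0.09}, {"claw": 1, "offset": [-0.4, -0.15, 0.4], "yaw": 0.12}])

```text
time_s: 4.4
position: [0.4374, 0.0873, 0.1967]
tcp_rot: [0.662, 0.251, 0.66, -0.251]
force: [-0.1, -1.9, 1.0]
width: 0.0003
```

```bash
python3 -c "
from h import *
go(*sw(-.155,0),.15,SA+np.pi/2)"
```

```text
t 4.4 pos [0.4374 0.0873 0.1967] jaw 48.4 q6 0.92 F [-0.1 -1.9  1. ] w 0.0
  -> offset [-0.087 -0.198 -0.156] yaw 0.1283
```

arm_command(increments=[{"claw": 1, "offset": [-0.087, -0.1, 0], "yaw": 0.03}, {"claw": 1, "offset": [-0.087, -0.198, 0], "yaw": 0.06}, {"claw": 1, "offset": [-0.087, -0.198, -0.1], "yaw": 0.09}, {"claw": 1, "offset": [-0.087, -0.198, -0.156], "yaw": 0.115}, {"claw": 1, "offset": [-0.087, -0.198, -0.156], "yaw": 0.128}])

```text
time_s: 5.03
position: [0.4101, 0.0281, 0.1475]
tcp_rot: [0.705, -0.026, 0.708, 0.025]
force: [0.3, 0.2, 0.0]
width: -0.0006
```

```bash
python3 -c "
from h import *
go(*sw(-.155,0),.075,SA+np.pi/2);go(*sw(-.093,0),.075,SA+np.pi/2)"
```

```text
t 5.03 pos [0.4101 0.0281 0.1475] jaw 94.2 q6 -0.0 F [0.3 0.2 0. ] w -0.001
  -> offset [ 0.005 -0.001 -0.242] yaw 0.001
t 5.03 pos [0.4101 0.0281 0.1475] jaw 94.2 q6 -0.0 F [0.3 0.2 0. ] w -0.001
  -> offset [ 0.211  0.015 -0.242] yaw 0.001
```

arm_command(increments=[{"claw": 1, "offset": [0.003, 0, -0.2], "yaw": 0}, {"claw": 1, "offset": [0.003, 0, -0.245], "yaw": 0}, {"claw": 1, "offset": [0.06, 0.004, -0.245], "yaw": 0}, {"claw": 1, "offset": [0.11, 0.008, -0.245], "yaw": 0}, {"claw": 1, "offset": [0.15, 0.01, -0.245], "yaw": 0}])

```text
time_s: 5.65
position: [0.4583, 0.0316, 0.0763]
tcp_rot: [0.707, -0.025, 0.707, 0.025]
force: [-3.7, -0.0, 1.7]
width: -0.0003
```

```bash
python3 -c "
from h import *
go(*sw(-.093,0),.075,SA+np.pi/2)"
```

```text
t 5.65 pos [0.4583 0.0316 0.0763] jaw 94.0 q6 -0.0 F [-3.7 -0.   1.7] w -0.0
  -> offset [ 0.05   0.003 -0.004] yaw 0.0015
```

arm_command(increments=[{"claw": 1, "offset": [0.03, 0.002, 0], "yaw": 0}, {"claw": 1, "offset": [0.053, 0.003, 0], "yaw": 0}, {"claw": 1, "offset": [0.053, 0.003, 0], "yaw": 0}])

```text
time_s: 6.02
position: [0.4743, 0.0324, 0.0758]
tcp_rot: [0.707, -0.025, 0.706, 0.025]
force: [-0.7, 0.6, -0.6]
width: 0.0
```

```bash
python3 -c "
from h import *
go(*sw(-.093,0),.075,SA+np.pi/2);flappic(imaging.snapshot('scene'),'pics/f4.png',names=('front','left'))"
```

```text
t 6.03 pos [0.4743 0.0324 0.0758] jaw 94.0 q6 -0.0 F [-0.7  0.6 -0.6] w 0.0
  -> offset [-0.003  0.001 -0.003] yaw 0.0015
```

View pics/f4.png

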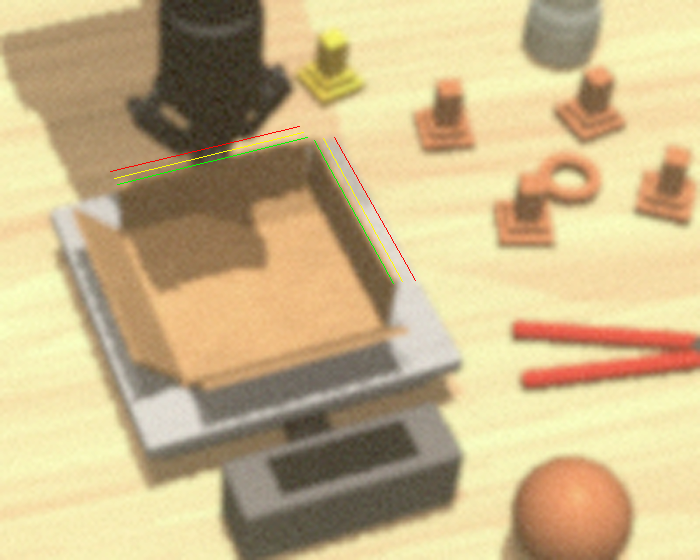

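The front and left flaps are both on the upright line. Next is the right flap.

arm_command(increments=[{"claw": 1, "offset": [-0.1, 0, 0], "yaw": 0}, {"claw": 1, "offset": [-0.12, -0.05, 0.2], "yaw": -0.03}, {"claw": 1, "offset": [-0.05, -0.22, 0.3], "yaw": -0.06}, {"claw": 1, "offset": [0.08, -0.35, 0.35], "yaw": -0.09}, {"claw": 1, "offset": [0.22, -0.48, 0.35], "yaw": -0.12}])

```text
time_s: 6.7
position: [0.5411, -0.1134, 0.1829]
tcp_rot: [0.668, 0.238, 0.664, -0.238]
force: [0.6, 0.0, -0.4]
width: -0.0002
```

```bash
python3 -c "
from h import *
go(*sw(0,-.155),.15,SA)"
```

```text
t 6.7 pos [ 0.5411 -0.1134  0.1829] jaw 50.6 q6 0.48 F [ 0.6  0.  -0.4] w -0.0
  -> offset [ 0.124 -0.004 -0.11 ] yaw -0.1281
```

arm_command(increments=[{"claw": 1, "offset": [0.124, -0.01, 0], "yaw": -0.03}, {"claw": 1, "offset": [0.124, -0.01, -0.05], "yaw": -0.06}, {"claw": 1, "offset": [0.124, -0.01, -0.11], "yaw": -0.09}, {"claw": 1, "offset": [0.124, -0.01, -0.11], "yaw": -0.118}, {"claw": 1, "offset": [0.124, -0.01, -0.2], "yaw": -0.128}])

```text
time_s: 7.32
position: [0.5781, -0.1152, 0.1219]
tcp_rot: [0.522, 0.48, 0.519, -0.478]
force: [0.8, 0.3, 0.5]
width: -0.0002
```

```bash
python3 -c "
from h import *
go(*sw(0,-.155),.075,SA);go(*sw(0,-.093),.075,SA)"
```

```text
t 7.33 pos [ 0.5781 -0.1152  0.1219] jaw 4.8 q6 1.29 F [0.8 0.3 0.5] w -0.0
  -> offset [ 0.     0.002 -0.156] yaw -0.0007
t 7.33 pos [ 0.5781 -0.1152  0.1219] jaw 4.8 q6 1.29 F [0.8 0.3 0.5] w -0.0
  -> offset [-0.016  0.208 -0.156] yaw -0.0007
```

arm_command(increments=[{"claw": 1, "offset": [0, 0, -0.153], "yaw": 0}, {"claw": 1, "offset": [0, 0, -0.153], "yaw": 0}, {"claw": 1, "offset": [-0.005, 0.06, -0.153], "yaw": 0}, {"claw": 1, "offset": [-0.009, 0.11, -0.153], "yaw": 0}, {"claw": 1, "offset": [-0.012, 0.15, -0.153], "yaw": 0}])

```text
time_s: 7.95
position: [0.5744, -0.0693, 0.0769]
tcp_rot: [0.523, 0.478, 0.519, -0.477]
force: [1.6, -3.9, 2.3]
width: -0.0002
```

arm_command(increments=[{"claw": 1, "offset": [-0.002, 0.03, 0], "yaw": 0}, {"claw": 1, "offset": [-0.004, 0.055, 0], "yaw": 0}, {"claw": 1, "offset": [-0.004, 0.055, 0], "yaw": 0}])

```text
time_s: 8.32
position: [0.5707, -0.052, 0.0743]
tcp_rot: [0.521, 0.478, 0.522, -0.478]
force: [-0.6, 0.1, -0.2]
width: 0.0
```

```bash
python3 -c "
from h import *
go(*sw(0,-.093),.075,SA);flappic(imaging.snapshot('scene'),'pics/f5.png',names=('front','left','right'))"
```

```text
t 8.32 pos [ 0.5707 -0.052   0.0743] jaw 5.0 q6 1.39 F [-0.6  0.1 -0.2] w 0.0
  -> offset [ 0.009 -0.002  0.002] yaw -0.0013
```

View pics/f5.png

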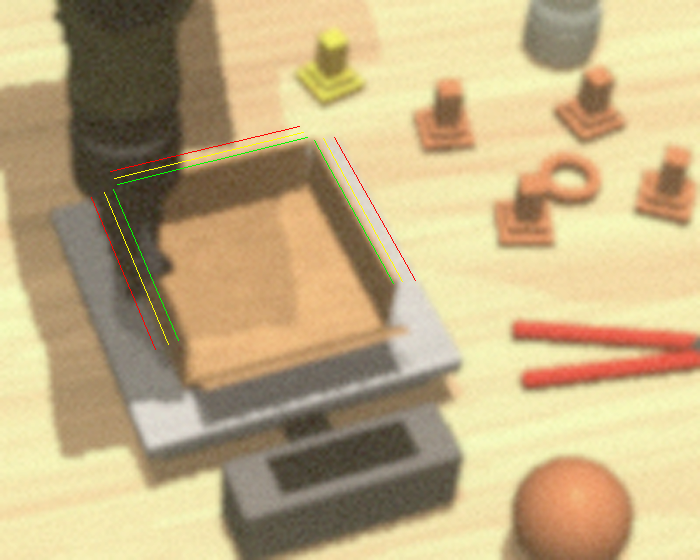

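arm_command(increments=[{"claw": 1, "offset": [0, -0.1, 0], "yaw": 0}, {"claw": 1, "offset": [0.05, -0.15, 0.18], "yaw": 0.03}, {"claw": 1, "offset": [0.2, -0.15, 0.35], "yaw": 0.06}, {"claw": 1, "offset": [0.38, -0.05, 0.38], "yaw": 0.09}, {"claw": 1, "offset": [0.45, 0.13, 0.38], "yaw": 0.12}])

```text
time_s: 9.0
position: [0.7096, -0.0154, 0.1896]
tcp_rot: [0.661, 0.254, 0.659, -0.253]
force: [0.3, 0.2, -0.5]
width: 0.0002
```

```bash
python3 -c "
from h import *
go(*sw(.141,0),.13,SA+np.pi/2)"
```

```text
t 9.0 pos [ 0.7096 -0.0154  0.1896] jaw 48.0 q6 0.71 F [ 0.3  0.2 -0.5] w 0.0
  -> offset [-0.01   0.222 -0.199] yaw 0.1292
```

arm_command(increments=[{"claw": 1, "offset": [-0.008, 0.12, 0], "yaw": 0.03}, {"claw": 1, "offset": [-0.008, 0.222, 0], "yaw": 0.06}, {"claw": 1, "offset": [-0.008, 0.222, 0], "yaw": 0.09}, {"claw": 1, "offset": [-0.008, 0.222, -0.1], "yaw": 0.118}, {"claw": 1, "offset": [-0.008, 0.222, -0.2], "yaw": 0.129}])

```text
time_s: 9.62
position: [0.7036, 0.0527, 0.1275]
tcp_rot: [0.706, -0.028, 0.707, 0.028]
force: [-0.0, 0.2, -0.3]
width: -0.0001
```

```bash
python3 -c "
from h import *
s=imaging.snapshot('scene');flappic(s,'pics/f6.png',names=('right','back'))
go(*sw(.141,0),.075,SA+np.pi/2);go(*sw(.093,0),.075,SA+np.pi/2)
"
```

```text
t 9.68 pos [0.7007 0.0524 0.1223] jaw 94.6 q6 -0.01 F [-2.5  0.5 -3.7] w -0.0
  -> offset [ 0.02  -0.004 -0.158] yaw -0.0001
t 9.68 pos [0.7007 0.0524 0.1223] jaw 94.6 q6 -0.01 F [-2.5  0.5 -3.7] w -0.0
  -> offset [-0.14  -0.017 -0.158] yaw -0.0001
```

View pics/f6.png

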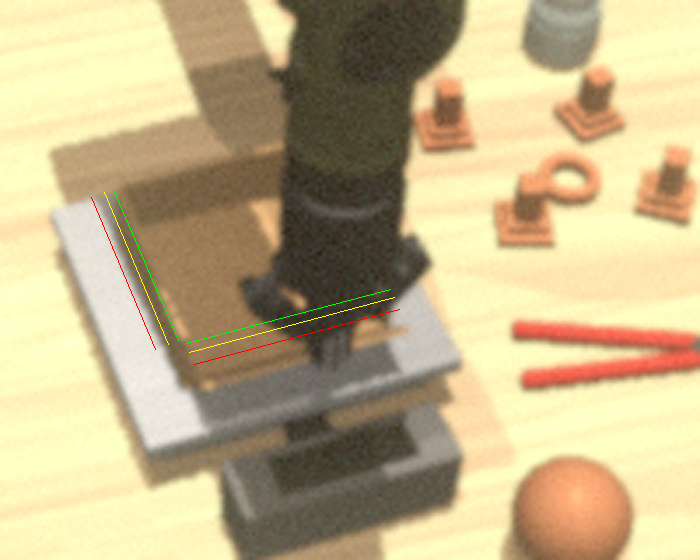

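arm_command(increments=[{"claw": 1, "offset": [0.01, 0, 0], "yaw": 0}, {"claw": 1, "offset": [0.01, 0, 0], "yaw": 0}])

```text
time_s: 9.93
position: [0.708, 0.0524, 0.1299]
tcp_rot: [0.707, -0.026, 0.706, 0.027]
force: [-0.5, -0.8, 0.0]
width: -0.0002
```

```bash
python3 -c "
from h import *
go(*sw(.141,0),.075,SA+np.pi/2)"
```

```text
t 9.93 pos [0.708  0.0524 0.1299] jaw 94.3 q6 -0.0 F [-0.5 -0.8  0. ] w -0.0
  -> offset [-0.005 -0.004 -0.183] yaw 0.0007
```

arm_command(increments=[{"claw": 1, "offset": [0, 0, -0.08], "yaw": 0}, {"claw": 1, "offset": [0, 0, -0.14], "yaw": 0}, {"claw": 1, "offset": [0, 0, -0.175], "yaw": 0}, {"claw": 1, "offset": [0, 0, -0.175], "yaw": 0}])

```text
time_s: 10.42
position: [0.7069, 0.0524, 0.0762]
tcp_rot: [0.707, -0.027, 0.707, 0.027]
force: [0.2, -0.2, 0.1]
width: -0.0
```

arm_command(increments=[{"claw": 1, "offset": [-0.03, 0, 0], "yaw": 0}, {"claw": 1, "offset": [-0.07, -0.004, 0], "yaw": 0}, {"claw": 1, "offset": [-0.11, -0.008, 0], "yaw": 0}, {"claw": 1, "offset": [-0.14, -0.012, 0], "yaw": 0}, {"claw": 1, "offset": [-0.16, -0.012, 0], "yaw": 0}])

```text
time_s: 11.05
position: [0.6587, 0.0487, 0.0771]
tcp_rot: [0.707, -0.027, 0.706, 0.027]
force: [2.8, 0.2, 1.3]
width: 0.0
```

```bash
python3 -c "
from h import *
go(*sw(.093,0),.075,SA+np.pi/2)
s=imaging.snapshot('scene');flappic(s,'pics/f7.png',names=('back',))
go(*sw(.093,0),.075,SA+np.pi/2)"
```

```text
t 11.05 pos [0.6587 0.0487 0.0771] jaw 94.3 q6 -0.0 F [2.8 0.2 1.3] w 0.0
  -> offset [-0.    -0.005 -0.007] yaw 0.0005
t 11.1 pos [0.6574 0.0487 0.0765] jaw 94.3 q6 -0.0 F [-0.5  0.3 -0.3] w 0.0
  -> offset [ 0.004 -0.005 -0.005] yaw 0.0005
```

View pics/f7.png

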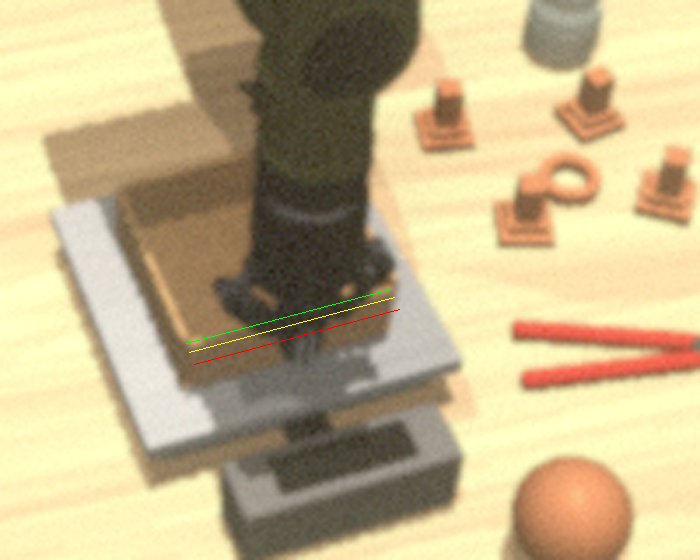

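arm_command(increments=[{"claw": 1, "offset": [0.08, 0.005, 0], "yaw": 0}, {"claw": 1, "offset": [0.12, 0.01, 0.05], "yaw": 0}, {"claw": 1, "offset": [0.12, 0.01, 0.25], "yaw": 0}, {"claw": 1, "offset": [0, -0.15, 0.42], "yaw": 0}, {"claw": 1, "offset": [-0.1, -0.35, 0.42], "yaw": 0}])

```text
time_s: 11.72
position: [0.6378, -0.0406, 0.2025]
tcp_rot: [0.708, -0.028, 0.705, 0.028]
force: [0.1, -1.0, -0.8]
width: 0.0
```

arm_command(increments=[{"claw": 1, "offset": [-0.1, -0.2, 0], "yaw": 0}, {"claw": 1, "offset": [-0.15, -0.4, 0], "yaw": 0}, {"claw": 1, "offset": [-0.2, -0.6, 0], "yaw": 0}, {"claw": 1, "offset": [-0.2, -0.7, 0], "yaw": 0}])

```text
time_s: 12.22
position: [0.5743, -0.2531, 0.199]
tcp_rot: [0.705, -0.025, 0.708, 0.026]
force: [0.5, 0.6, 0.9]
width: -0.0
```

Run:
```python
from h import *
s=imaging.snapshot('scene');flappic(s,'pics/f8.png')
t=imaging.snapshot('top');flappic(t,'pics/f9.png',x0=130,x1=310,y0=120,y1=260,k=4)
cv2.imwrite('pics/s1.png',s["frame"])
for n,im in(("top",t),("scene",s)):
    for r in imaging.regions_of(n,"cowl"): print(n,r["confidence"],r["uv"],toz(im,*r["uv"],.075))
go(.574,-.377,.15)
```

```text
top 0.72 [196.2, 196.1] [0.52690573 0.25346017 0.075     ]
top 0.6 [351.8, 143.9] [ 0.70478598 -0.27464964  0.075     ]
scene 0.67 [184.1, 298.3] [ 0.71581017 -0.30110504  0.075     ]
t 12.43 pos [ 0.5759 -0.2508  0.1989] jaw 94.3 q6 -0.49 F [-0.1  1.   0.2] w -0.0
  -> offset [-0.006 -0.421 -0.163] yaw 0.0
```

View pics/f8.png

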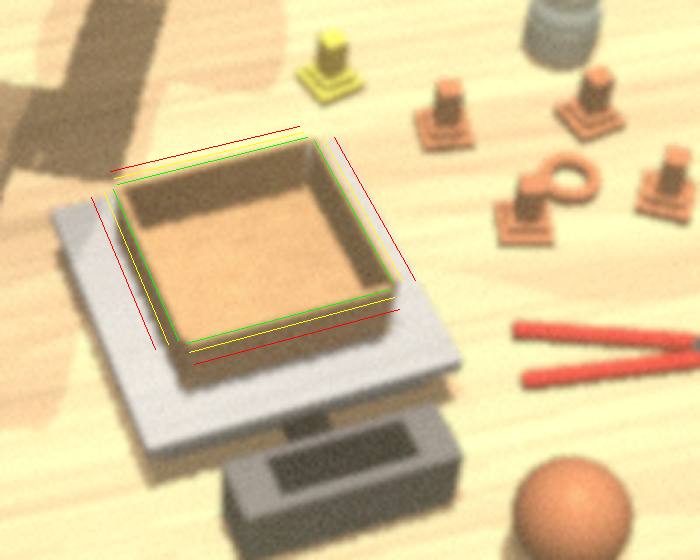

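View pics/f9.png

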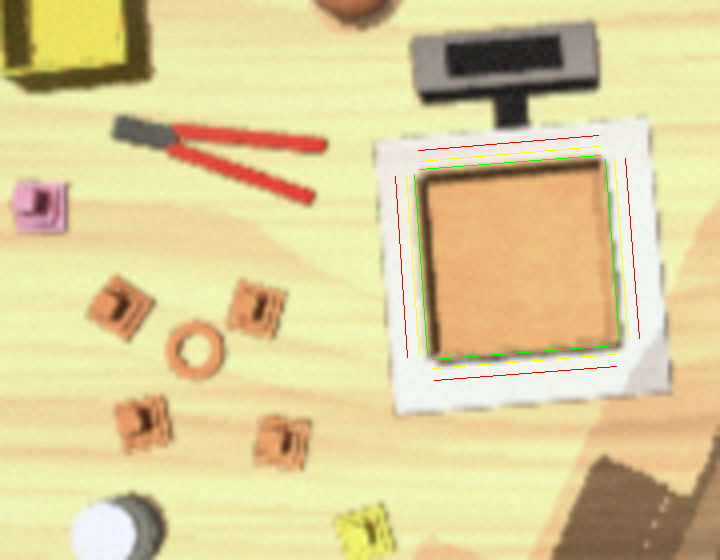

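View pics/s1.png

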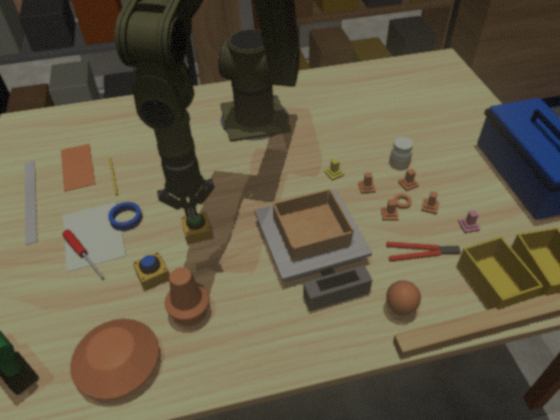

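All four flaps lie on the green upright lines in both views, and the caps are where they were. Now the blue button.

arm_command(increments=[{"claw": 1, "offset": [-0.006, -0.2, -0.1], "yaw": 0}, {"claw": 1, "offset": [-0.006, -0.35, -0.2], "yaw": 0}, {"claw": 1, "offset": [-0.006, -0.421, -0.27], "yaw": 0}, {"claw": 1, "offset": [-0.006, -0.421, -0.35], "yaw": 0}, {"claw": 1, "offset": [-0.006, -0.421, -0.36], "yaw": 0}])

```text
time_s: 13.05
position: [0.574, -0.3747, 0.0894]
tcp_rot: [0.705, -0.026, 0.708, 0.029]
force: [-0.2, 0.7, -0.1]
width: 0.0002
```

Run:
```python
from h import *
go(.574,-.377,.067)
s=imaging.snapshot('scene');cv2.imwrite('pics/z1.png',cv2.convertScaleAbs(cv2.resize(s["frame"][180:300,90:230],None,fx=4,fy=4,interpolation=2),alpha=1.8))
go(.574,-.377,.067)
```

```text
t 13.05 pos [ 0.574  -0.3747  0.0894] jaw 94.4 q6 -0.66 F [-0.2  0.7 -0.1] w 0.0
  -> offset [ 0.    -0.008 -0.075] yaw 0.0
t 13.1 pos [ 0.5746 -0.375   0.0904] jaw 94.4 q6 -0.66 F [ 0.3  0.8 -0.2] w 0.0
  -> offset [-0.002 -0.007 -0.078] yaw 0.0
```

View pics/z1.png

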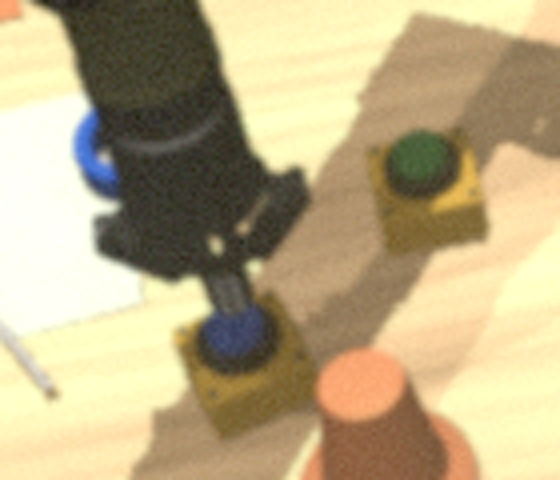

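Centred above blue; pressing slowly.

arm_command(increments=[{"claw": 1, "offset": [0, -0.007, -0.04], "yaw": 0}, {"claw": 1, "offset": [0, -0.007, -0.06], "yaw": 0}, {"claw": 1, "offset": [0, -0.007, -0.072], "yaw": 0}, {"claw": 1, "offset": [0, -0.007, -0.077], "yaw": 0}])

```text
time_s: 13.6
position: [0.5758, -0.3789, 0.0694]
tcp_rot: [0.707, -0.027, 0.706, 0.027]
force: [1.0, 2.3, 5.0]
width: 0.0001
```

arm_command(increments=[{"claw": 1, "offset": [0, 0, -0.003], "yaw": 0}, {"claw": 1, "offset": [0, 0, -0.006], "yaw": 0}, {"claw": 1, "offset": [0, 0, -0.006], "yaw": 0}])

```text
time_s: 13.98
position: [0.5757, -0.379, 0.0676]
tcp_rot: [0.707, -0.027, 0.706, 0.027]
force: [0.4, 3.1, 5.2]
width: -0.0001
```

arm_command(increments=[{"claw": 1, "offset": [0, 0, -0.005], "yaw": 0}, {"claw": 1, "offset": [0, 0, -0.01], "yaw": 0}, {"claw": 1, "offset": [0, 0, -0.01], "yaw": 0}])

```text
time_s: 14.35
position: [0.5758, -0.379, 0.0669]
tcp_rot: [0.707, -0.027, 0.706, 0.027]
force: [-2.6, 4.1, 15.3]
width: 0.0003
```

Bottomed out at 15 N. I'll release it and head for the caps.

arm_command(increments=[{"claw": 1, "offset": [0, 0, 0.1], "yaw": 0}, {"claw": 1, "offset": [0, 0, 0.3], "yaw": 0}, {"claw": 1, "offset": [0, 0.1, 0.45], "yaw": 0}, {"claw": 0.2, "offset": [0, 0.3, 0.47], "yaw": 0}, {"claw": 0.2, "offset": [0, 0.5, 0.47], "yaw": 0}])

```text
time_s: 14.98
position: [0.5757, -0.229, 0.2059]
tcp_rot: [0.707, -0.027, 0.706, 0.026]
force: [1.8, 0.5, 0.4]
width: 0.0336
```

Run:
```python
from h import *
go(.413,.254,.15,np.radians(-12)+np.pi/2)
s=imaging.snapshot('scene');flappic(s,'pics/z2.png',x0=100,x1=440)
T=imaging.snapshot('top')
import pickle
for g in ((.531,.4),(.529,.28),(.429,.378),(.414,.255)):
    for c in ([T,s],):
        a=fitcap(c,*g); print(np.round(a[0],3),np.degrees(a[0][2]).round(),a[1])
```

```text
t 14.97 pos [ 0.5757 -0.229   0.2059] jaw 94.2 q6 -0.45 F [1.8 0.5 0.4] w 0.034
  -> offset [-0.542  1.61  -0.186] yaw -0.0451
[ 0.531  0.399 -0.619] -35.0 -26.858808549105845
[ 0.53   0.279 -0.351] -20.0 29.17981761908039
[0.43  0.376 0.298] 17.0 -13.112532867453808
[ 0.413  0.253 -0.176] -10.0 -31.487097349715334
```

View pics/z2.png

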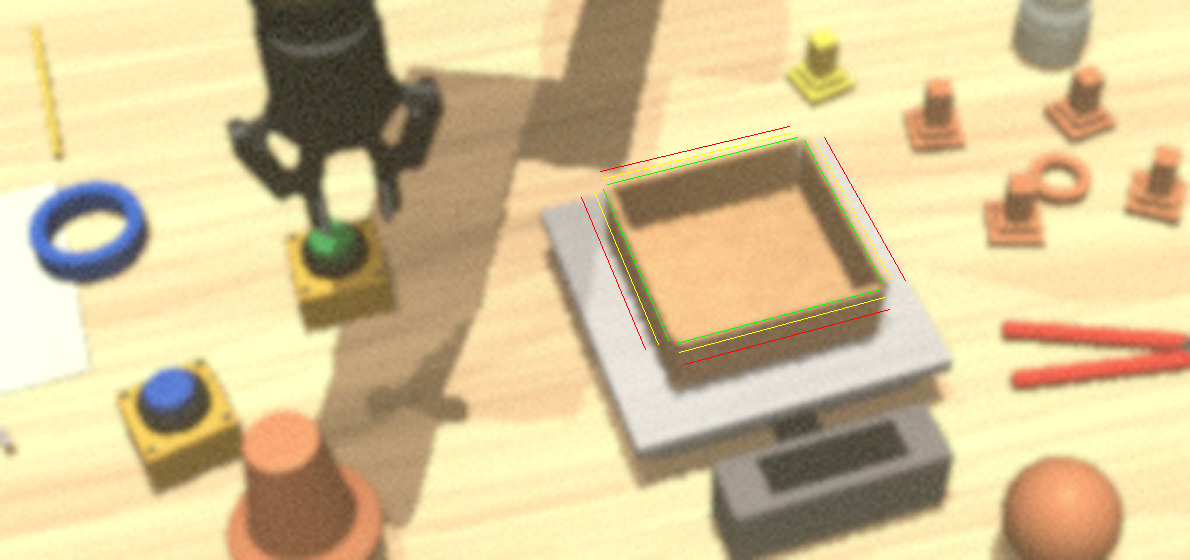

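arm_command(increments=[{"claw": -0.2, "offset": [-0.1, 0.2, 0], "yaw": -0.02}, {"claw": -0.2, "offset": [-0.2, 0.4, 0], "yaw": -0.042}, {"claw": -0.2, "offset": [-0.3, 0.6, 0], "yaw": -0.042}, {"claw": -0.2, "offset": [-0.38, 0.79, 0], "yaw": -0.042}, {"claw": -0.2, "offset": [-0.46, 0.98, 0], "yaw": -0.042}])

```text
time_s: 15.7
position: [0.4414, 0.054, 0.2047]
tcp_rot: [0.704, 0.067, 0.704, -0.067]
force: [1.3, 1.2, 0.5]
width: 0.0511
```

Run:
```python
from h import *
go(.413,.254,.1,np.radians(-11)+np.pi/2)
```

```text
t 15.7 pos [0.4414 0.054  0.2047] jaw 79.1 q6 0.31 F [1.3 1.2 0.5] w 0.051
  -> offset [-0.095  0.667 -0.349] yaw -0.0004
```

arm_command(increments=[{"claw": -0.2, "offset": [-0.04, 0.2, 0], "yaw": 0}, {"claw": -0.2, "offset": [-0.07, 0.4, 0], "yaw": 0}, {"claw": -0.2, "offset": [-0.095, 0.56, -0.1], "yaw": 0}, {"claw": -0.2, "offset": [-0.095, 0.667, -0.25], "yaw": 0}, {"claw": -0.2, "offset": [-0.095, 0.667, -0.35], "yaw": 0}])

```text
time_s: 16.32
position: [0.4137, 0.2549, 0.098]
tcp_rot: [0.704, 0.065, 0.704, -0.066]
force: [0.1, -0.7, -0.1]
width: 0.0512
```

arm_command(increments=[{"claw": -0.2, "offset": [0, 0, 0], "yaw": 0}])

```text
time_s: 16.45
position: [0.4117, 0.2519, 0.0975]
tcp_rot: [0.702, 0.065, 0.706, -0.068]
force: [-0.3, -1.0, 0.2]
width: 0.0511
```

Run:
```python
from h import *
go(.413,.254,.033,np.radians(-11)+np.pi/2)
s=imaging.snapshot('scene');cv2.imwrite('pics/g1.png',cv2.convertScaleAbs(cv2.resize(s["frame"][100:220,310:450],None,fx=4,fy=4,interpolation=2),alpha=1.8))
```

```text
t 16.45 pos [0.4117 0.2519 0.0975] jaw 79.2 q6 0.74 F [-0.3 -1.   0.2] w 0.051
  -> offset [ 0.004  0.007 -0.215] yaw -0.0007
```

View pics/g1.png

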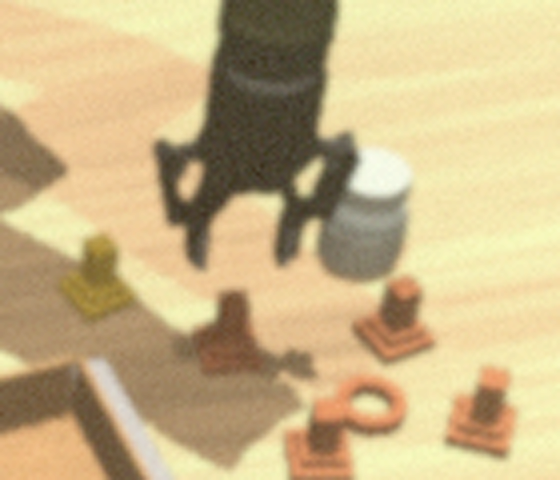

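arm_command(increments=[{"claw": -0.2, "offset": [0.003, 0.005, -0.12], "yaw": 0}, {"claw": -0.2, "offset": [0.003, 0.005, -0.19], "yaw": 0}, {"claw": -0.2, "offset": [0.003, 0.005, -0.215], "yaw": 0}, {"claw": -0.2, "offset": [0.003, 0.005, -0.215], "yaw": 0}, {"claw": 0.8, "offset": [0.003, 0.005, -0.215], "yaw": 0}], squeeze=60)

```text
time_s: 17.12
position: [0.4156, 0.2553, 0.0367]
tcp_rot: [0.705, 0.067, 0.703, -0.066]
force: [0.4, 0.4, 0.7]
width: 0.0341
```

arm_command(increments=[{"claw": 0.8, "offset": [0, 0, 0], "yaw": 0}, {"claw": 0.8, "offset": [0, 0, 0], "yaw": 0}, {"claw": 0.8, "offset": [0, 0, 0], "yaw": 0}])

```text
time_s: 17.5
position: [0.4155, 0.2553, 0.0366]
tcp_rot: [0.705, 0.067, 0.703, -0.066]
force: [-0.0, -0.6, 6.4]
width: 0.019
```

Run:
```python
from h import *
p=sw(-.038,.038)
go(*p,.18,SA+np.pi/2)
```

```text
t 17.5 pos [0.4155 0.2553 0.0366] jaw 79.2 q6 0.74 F [-0.  -0.6  6.4] w 0.019
  -> offset [ 0.365 -0.601  0.478] yaw 0.0425
```

arm_command(increments=[{"claw": 0.8, "offset": [0, 0, 0.1], "yaw": 0}, {"claw": 0.8, "offset": [0, 0, 0.3], "yaw": 0}, {"claw": 0.8, "offset": [0, 0, 0.5], "yaw": 0.01}, {"claw": 0.8, "offset": [0.1, -0.16, 0.5], "yaw": 0.03}, {"claw": 0.8, "offset": [0.2, -0.32, 0.5], "yaw": 0.042}])

```text
time_s: 18.12
position: [0.4755, 0.1588, 0.1867]
tcp_rot: [0.708, -0.028, 0.706, 0.029]
force: [1.2, -0.3, -1.9]
width: 0.0191
```

arm_command(increments=[{"claw": 0.8, "offset": [0.08, -0.14, 0], "yaw": 0}, {"claw": 0.8, "offset": [0.16, -0.27, 0], "yaw": 0}, {"claw": 0.8, "offset": [0.16, -0.27, 0], "yaw": 0}])

```text
time_s: 18.5
position: [0.5239, 0.0755, 0.1852]
tcp_rot: [0.707, -0.025, 0.706, 0.025]
force: [-0.5, 0.8, -2.1]
width: 0.0188
```

Run:
```python
from h import *
p=sw(-.038,.038)
go(*p,.084,SA+np.pi/2)
s=imaging.snapshot('scene');cv2.imwrite('pics/p1.png',cv2.convertScaleAbs(cv2.resize(s["frame"][110:270,250:450],None,fx=3.5,fy=3.5,interpolation=2),alpha=1.8))
go(*p,.084,SA+np.pi/2)
```

```text
t 18.5 pos [0.5239 0.0755 0.1852] jaw 94.1 q6 0.07 F [-0.5  0.8 -2.1] w 0.019
  -> offset [ 0.004 -0.002 -0.337] yaw 0.0012
t 18.55 pos [0.5227 0.0768 0.1851] jaw 94.2 q6 0.07 F [ 0.2  0.2 -2.4] w 0.019
  -> offset [ 0.008 -0.007 -0.337] yaw 0.0009
```

View pics/p1.png

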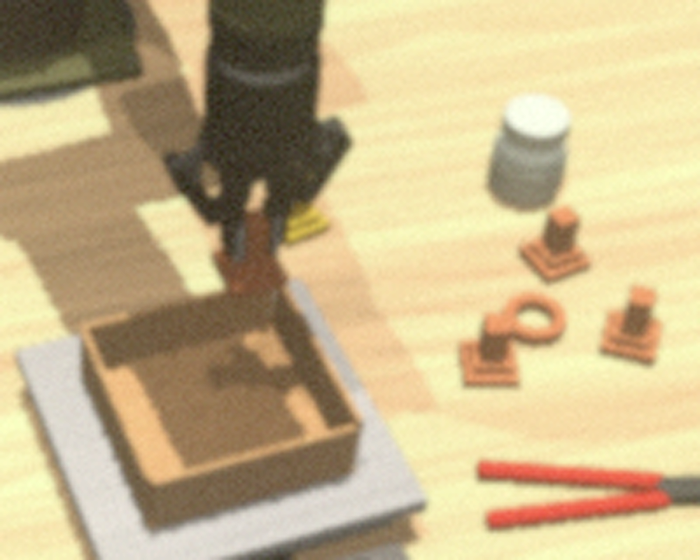

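arm_command(increments=[{"claw": 0.8, "offset": [0.005, -0.004, -0.12], "yaw": 0}, {"claw": 0.8, "offset": [0.005, -0.004, -0.22], "yaw": 0}, {"claw": 0.8, "offset": [0.005, -0.004, -0.29], "yaw": 0}, {"claw": 0.8, "offset": [0.005, -0.004, -0.325], "yaw": 0}, {"claw": 0.8, "offset": [0.005, -0.004, -0.333], "yaw": 0}])

```text
time_s: 19.18
position: [0.5233, 0.0774, 0.0852]
tcp_rot: [0.706, -0.027, 0.707, 0.027]
force: [-0.2, 0.4, -1.0]
width: 0.019
```

arm_command(increments=[{"claw": 0.8, "offset": [0, 0, -0.004], "yaw": 0}, {"claw": 0.8, "offset": [0, 0, -0.004], "yaw": 0}])

```text
time_s: 19.42
position: [0.5246, 0.0769, 0.0851]
tcp_rot: [0.707, -0.027, 0.706, 0.027]
force: [0.4, -0.2, -1.1]
width: 0.019
```

arm_command(increments=[{"claw": 0.2, "offset": [0, 0, -0.003], "yaw": 0}, {"claw": 0.2, "offset": [0, 0, 0], "yaw": 0}, {"claw": 0.2, "offset": [0, 0, 0.1], "yaw": 0}, {"claw": 0.2, "offset": [0, 0, 0.25], "yaw": 0}, {"claw": 0.0, "offset": [0, 0.1, 0.4], "yaw": 0}])

```text
time_s: 20.05
position: [0.5239, 0.1057, 0.2058]
tcp_rot: [0.707, -0.026, 0.707, 0.026]
force: [0.1, 0.8, -0.7]
width: 0.0426
```

Run:
```python
from h import *
s=imaging.snapshot('scene');cv2.imwrite('pics/p2.png',cv2.convertScaleAbs(cv2.resize(s["frame"][110:270,250:450],None,fx=3.5,fy=3.5,interpolation=2),alpha=1.8))
go(.53,.279,.11,np.radians(-19)+np.pi/2)
go(.53,.279,.11,np.radians(-19))
```

```text
t 20.1 pos [0.5275 0.1105 0.2123] jaw 94.4 q6 0.13 F [2.7 3.3 4.3] w 0.043
  -> offset [ 0.008  0.562 -0.341] yaw -0.065
t 20.1 pos [0.5275 0.1105 0.2123] jaw 94.4 q6 0.13 F [2.7 3.3 4.3] w 0.043
  -> offset [ 0.008  0.562 -0.341] yaw 0.185
```

View pics/p2.png

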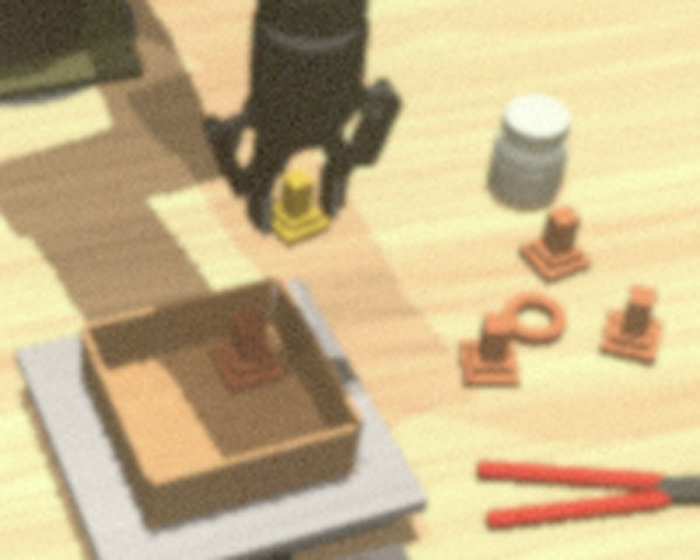

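Cap D stands in the box near the front-left corner and the flaps are still upright. Next is cap B at (0.530, 0.279).

arm_command(increments=[{"claw": -0.2, "offset": [0.015, 0.18, 0], "yaw": -0.02}, {"claw": -0.2, "offset": [0.015, 0.36, 0], "yaw": -0.045}, {"claw": -0.2, "offset": [0.015, 0.5, -0.1], "yaw": -0.064}, {"claw": -0.2, "offset": [0.015, 0.575, -0.22], "yaw": -0.064}, {"claw": -0.2, "offset": [0.015, 0.575, -0.32], "yaw": -0.064}])

```text
time_s: 20.72
position: [0.5284, 0.2813, 0.1071]
tcp_rot: [0.698, 0.114, 0.698, -0.114]
force: [-0.2, -0.5, 0.0]
width: 0.0509
```

arm_command(increments=[{"claw": -0.2, "offset": [0, 0, 0], "yaw": 0}])

```text
time_s: 20.85
position: [0.5264, 0.2785, 0.1059]
tcp_rot: [0.696, 0.113, 0.699, -0.116]
force: [-0.5, 0.3, 1.0]
width: 0.0513
```

Run:
```python
from h import *
go(.53,.279,.036,np.radians(-19)+np.pi/2)
s=imaging.snapshot('scene');cv2.imwrite('pics/g2.png',cv2.convertScaleAbs(cv2.resize(s["frame"][110:270,300:460],None,fx=3.5,fy=3.5,interpolation=2),alpha=1.8))
```

```text
t 20.85 pos [0.5264 0.2785 0.1059] jaw 71.4 q6 0.81 F [-0.5  0.3  1. ] w 0.051
  -> offset [ 0.012  0.002 -0.233] yaw -0.001
```

View pics/g2.png

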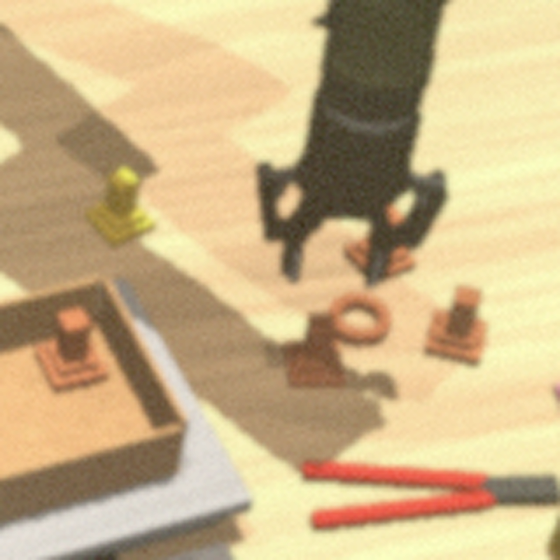

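arm_command(increments=[{"claw": -0.2, "offset": [0.008, 0, -0.12], "yaw": 0}, {"claw": -0.2, "offset": [0.008, 0, -0.2], "yaw": 0}, {"claw": -0.2, "offset": [0.008, 0, -0.233], "yaw": 0}, {"claw": -0.2, "offset": [0.008, 0, -0.233], "yaw": 0}, {"claw": 0.8, "offset": [0.008, 0, -0.233], "yaw": 0}])

```text
time_s: 21.52
position: [0.5321, 0.2797, 0.04]
tcp_rot: [0.698, 0.116, 0.697, -0.114]
force: [0.3, 0.2, 0.8]
width: 0.0343
```

arm_command(increments=[{"claw": 0.8, "offset": [0, 0, 0], "yaw": 0}, {"claw": 0.8, "offset": [0, 0, 0], "yaw": 0}, {"claw": 0.8, "offset": [0, 0, 0], "yaw": 0}])

```text
time_s: 21.9
position: [0.532, 0.2797, 0.0399]
tcp_rot: [0.699, 0.115, 0.697, -0.114]
force: [-0.1, -0.3, 6.1]
width: 0.0189
```

Run:
```python
from h import *
go(*sw(.038,.038),.185,SA+np.pi/2)
```

```text
t 21.9 pos [0.532  0.2797 0.0399] jaw 71.3 q6 0.81 F [-0.1 -0.3  6.1] w 0.019
  -> offset [ 0.23  -0.663  0.484] yaw 0.0645
```

arm_command(increments=[{"claw": 0.8, "offset": [0, 0, 0.1], "yaw": 0}, {"claw": 0.8, "offset": [0, 0, 0.3], "yaw": 0}, {"claw": 0.8, "offset": [0, 0, 0.49], "yaw": 0.02}, {"claw": 0.8, "offset": [0.06, -0.17, 0.49], "yaw": 0.045}, {"claw": 0.8, "offset": [0.12, -0.35, 0.49], "yaw": 0.064}])

```text
time_s: 22.52
position: [0.5676, 0.1741, 0.1865]
tcp_rot: [0.707, -0.029, 0.706, 0.029]
force: [0.3, 0.2, -2.2]
width: 0.019
```

arm_command(increments=[{"claw": 0.8, "offset": [0.06, -0.15, 0], "yaw": 0}, {"claw": 0.8, "offset": [0.106, -0.305, 0], "yaw": 0}, {"claw": 0.8, "offset": [0.106, -0.305, 0], "yaw": 0}])

```text
time_s: 22.9
position: [0.5992, 0.0795, 0.1851]
tcp_rot: [0.707, -0.025, 0.707, 0.025]
force: [-0.5, 1.5, -1.5]
width: 0.0192
```

Run:
```python
from h import *
p=sw(.038,.038)
go(*p,.0885,SA+np.pi/2)
s=imaging.snapshot('scene');cv2.imwrite('pics/p3.png',cv2.convertScaleAbs(cv2.resize(s["frame"][110:270,250:450],None,fx=3.5,fy=3.5,interpolation=2),alpha=1.8))
go(*p,.0885,SA+np.pi/2)
```

```text
t 22.9 pos [0.5992 0.0795 0.1851] jaw 94.1 q6 0.06 F [-0.5  1.5 -1.5] w 0.019
  -> offset [ 0.006  0.005 -0.322] yaw 0.0013
t 22.95 pos [0.5986 0.0813 0.185 ] jaw 94.2 q6 0.06 F [-0.9  0.7 -2.4] w 0.019
  -> offset [ 0.007 -0.001 -0.322] yaw 0.001
```

View pics/p3.png

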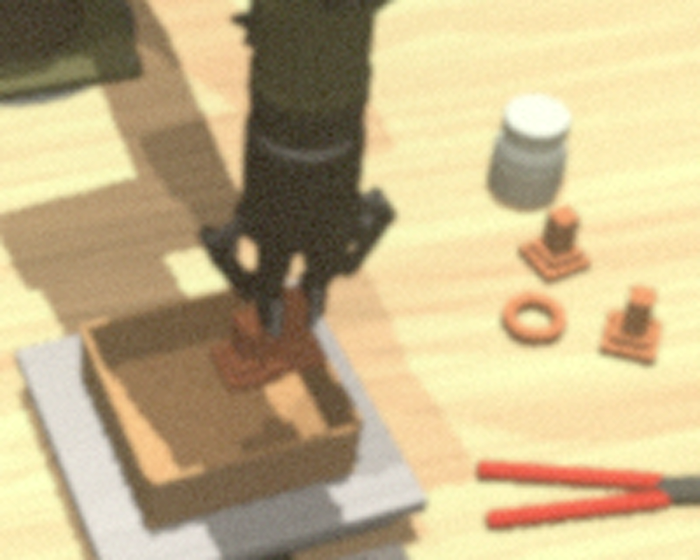

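arm_command(increments=[{"claw": 0.8, "offset": [0.006, 0, -0.12], "yaw": 0}, {"claw": 0.8, "offset": [0.006, 0, -0.22], "yaw": 0}, {"claw": 0.8, "offset": [0.006, 0, -0.285], "yaw": 0}, {"claw": 0.8, "offset": [0.006, 0, -0.313], "yaw": 0}, {"claw": 0.8, "offset": [0.006, 0, -0.322], "yaw": 0}])

```text
time_s: 23.58
position: [0.6002, 0.0836, 0.0886]
tcp_rot: [0.706, -0.027, 0.707, 0.027]
force: [0.9, -0.2, -1.8]
width: 0.0188
```

arm_command(increments=[{"claw": 0.8, "offset": [0, 0, -0.003], "yaw": 0}, {"claw": 0.8, "offset": [0, 0, -0.003], "yaw": 0}])

```text
time_s: 23.82
position: [0.6011, 0.0829, 0.0888]
tcp_rot: [0.707, -0.027, 0.706, 0.027]
force: [0.6, 0.3, -2.1]
width: 0.0189
```

arm_command(increments=[{"claw": 0.8, "offset": [0, 0, -0.006], "yaw": 0}, {"claw": 0.8, "offset": [0, 0, -0.01], "yaw": 0}, {"claw": 0.8, "offset": [0, 0, -0.01], "yaw": 0}])

```text
time_s: 24.2
position: [0.6013, 0.0828, 0.0879]
tcp_rot: [0.708, -0.027, 0.706, 0.027]
force: [-4.3, -0.4, 12.0]
width: 0.0187
```

Floor contact; releasing.

arm_command(increments=[{"claw": 0.8, "offset": [0, 0, 0.008], "yaw": 0}, {"claw": 0.2, "offset": [0, 0, 0.008], "yaw": 0}, {"claw": 0.2, "offset": [0, 0, 0.01], "yaw": 0}, {"claw": 0.2, "offset": [0, 0, 0.15], "yaw": 0}, {"claw": 0.0, "offset": [0, 0, 0.35], "yaw": 0}])

```text
time_s: 24.82
position: [0.5989, 0.0825, 0.1887]
tcp_rot: [0.705, -0.027, 0.708, 0.027]
force: [1.4, 0.5, 0.8]
width: 0.0425
```

arm_command(increments=[{"claw": 0, "offset": [-0.1, 0.1, 0.05], "yaw": 0}, {"claw": 0, "offset": [-0.2, 0.25, 0.05], "yaw": 0}, {"claw": -0.2, "offset": [-0.2, 0.25, 0.05], "yaw": 0}])

```text
time_s: 25.2
position: [0.5387, 0.16, 0.2053]
tcp_rot: [0.706, -0.028, 0.707, 0.029]
force: [0.5, -0.5, 0.6]
width: 0.0517
```

Run:
```python
from h import *
s=imaging.snapshot('scene');flappic(s,'pics/p4.png')
T=imaging.snapshot('top')
for g in ((.531,.4),(.429,.378)):
        a=fitcap([T,s],*g); print(np.round(a[0],3),np.degrees(a[0][2]).round(),a[1])
go(.43,.376,.11,np.radians(15)+np.pi/2)
go(.43,.376,.11,np.radians(15))
```

```text
[ 0.529  0.402 -0.642] -37.0 45.541439903039254
[ 0.428  0.378 -0.02 ] -1.0 51.72093172345606
t 25.3 pos [0.5404 0.158  0.2048] jaw 94.4 q6 0.21 F [ 1.4 -0.2  0.6] w 0.051
  -> offset [-0.368  0.727 -0.316] yaw 0.0294
t 25.3 pos [0.5404 0.158  0.2048] jaw 94.4 q6 0.21 F [ 1.4 -0.2  0.6] w 0.051
  -> offset [-0.368  0.727 -0.316] yaw -0.2206
```

View pics/p4.png

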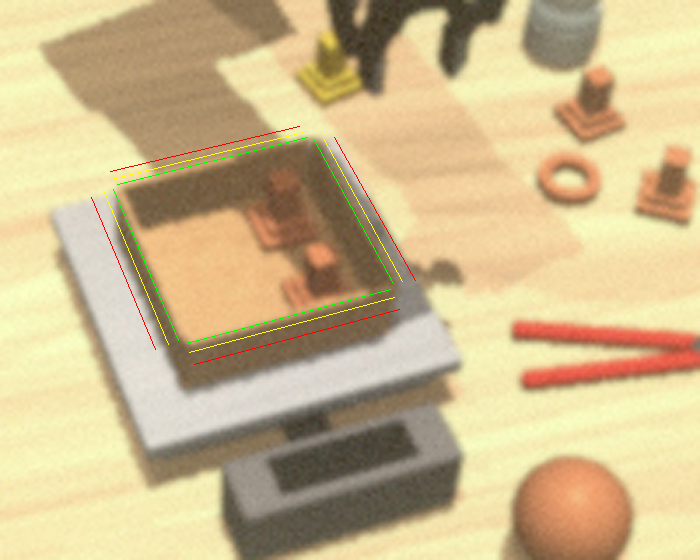

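arm_command(increments=[{"claw": -0.2, "offset": [-0.08, 0.16, 0], "yaw": 0.015}, {"claw": -0.2, "offset": [-0.17, 0.34, 0], "yaw": 0.029}, {"claw": -0.2, "offset": [-0.26, 0.52, 0], "yaw": 0.029}, {"claw": -0.2, "offset": [-0.35, 0.69, 0], "yaw": 0.029}, {"claw": -0.2, "offset": [-0.365, 0.725, -0.1], "yaw": 0.029}])

```text
time_s: 25.92
position: [0.4322, 0.3791, 0.1763]
tcp_rot: [0.703, -0.091, 0.699, 0.093]
force: [0.8, 0.5, -0.1]
width: 0.0512
```

arm_command(increments=[{"claw": -0.2, "offset": [0, 0, -0.12], "yaw": 0}, {"claw": -0.2, "offset": [0, 0, -0.21], "yaw": 0}, {"claw": -0.2, "offset": [0, 0, -0.21], "yaw": 0}])

```text
time_s: 26.3
position: [0.4304, 0.3732, 0.1093]
tcp_rot: [0.7, -0.092, 0.703, 0.089]
force: [-0.2, -0.9, -0.1]
width: 0.051
```

Run:
```python
from h import *
go(.43,.376,.037,np.radians(15)+np.pi/2)
s=imaging.snapshot('scene');cv2.imwrite('pics/g3.png',cv2.convertScaleAbs(cv2.resize(s["frame"][100:260,330:490],None,fx=3.5,fy=3.5,interpolation=2),alpha=1.8))
```

```text
t 26.3 pos [0.4304 0.3732 0.1093] jaw 104.7 q6 0.46 F [-0.2 -0.9 -0.1] w 0.051
  -> offset [-0.001  0.009 -0.241] yaw 0.0008
```

View pics/g3.png

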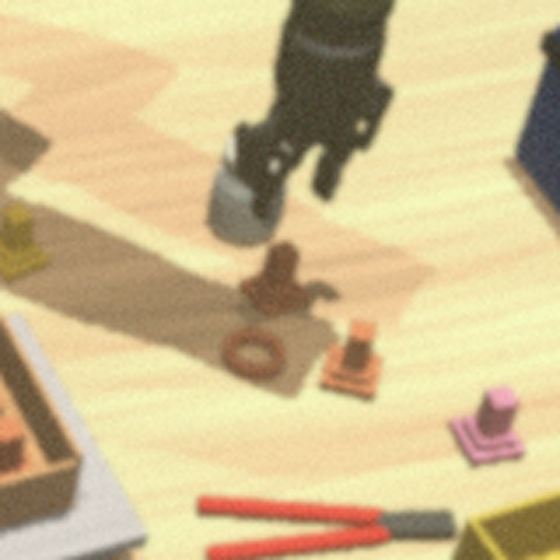

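arm_command(increments=[{"claw": -0.2, "offset": [0, 0.006, -0.12], "yaw": 0}, {"claw": -0.2, "offset": [0, 0.006, -0.2], "yaw": 0}, {"claw": -0.2, "offset": [0, 0.006, -0.24], "yaw": 0}, {"claw": -0.2, "offset": [0, 0.006, -0.24], "yaw": 0}, {"claw": 0.8, "offset": [0, 0.006, -0.24], "yaw": 0}])

```text
time_s: 26.98
position: [0.432, 0.3777, 0.0412]
tcp_rot: [0.702, -0.09, 0.701, 0.091]
force: [0.6, -0.2, 0.9]
width: 0.0343
```

arm_command(increments=[{"claw": 0.8, "offset": [0, 0, 0], "yaw": 0}, {"claw": 0.8, "offset": [0, 0, 0], "yaw": 0}, {"claw": 0.8, "offset": [0, 0, 0], "yaw": 0}])

```text
time_s: 27.35
position: [0.432, 0.3778, 0.0413]
tcp_rot: [0.702, -0.09, 0.7, 0.092]
force: [0.8, -0.1, 6.2]
width: 0.0188
```

Run:
```python
from h import *
go(*sw(-.038,-.038),.19,SA+np.pi/2)
```

```text
t 27.35 pos [0.432  0.3778 0.0413] jaw 104.8 q6 0.46 F [ 0.8 -0.1  6.2] w 0.019
  -> offset [ 0.33  -1.262  0.496] yaw -0.0285
```

arm_command(increments=[{"claw": 0.8, "offset": [0, 0, 0.1], "yaw": 0}, {"claw": 0.8, "offset": [0, 0, 0.3], "yaw": 0}, {"claw": 0.8, "offset": [0, 0, 0.5], "yaw": 0}, {"claw": 0.8, "offset": [0.05, -0.18, 0.5], "yaw": -0.015}, {"claw": 0.8, "offset": [0.1, -0.38, 0.5], "yaw": -0.0285}])

```text
time_s: 27.98
position: [0.4616, 0.2628, 0.1909]
tcp_rot: [0.707, -0.028, 0.706, 0.028]
force: [0.5, 0.2, -2.7]
width: 0.0186
```

arm_command(increments=[{"claw": 0.8, "offset": [0.05, -0.2, 0], "yaw": 0}, {"claw": 0.8, "offset": [0.1, -0.4, 0], "yaw": 0}, {"claw": 0.8, "offset": [0.15, -0.6, 0], "yaw": 0}, {"claw": 0.8, "offset": [0.18, -0.76, 0], "yaw": 0}])

```text
time_s: 28.48
position: [0.5149, 0.0327, 0.1897]
tcp_rot: [0.706, -0.028, 0.707, 0.028]
force: [0.5, 0.1, -1.5]
width: 0.0189
```

Run:
```python
from h import *
go(*sw(-.038,-.038),.19,SA+np.pi/2)
```

```text
t 28.48 pos [0.5149 0.0327 0.1897] jaw 94.5 q6 -0.01 F [ 0.5  0.1 -1.5] w 0.019
  -> offset [ 0.054 -0.112  0.001] yaw 0.0002
```

arm_command(increments=[{"claw": 0.8, "offset": [0.05, -0.1, 0], "yaw": 0}, {"claw": 0.8, "offset": [0.05, -0.1, 0], "yaw": 0}, {"claw": 0.8, "offset": [0.05, -0.1, -0.06], "yaw": 0}])

```text
time_s: 28.85
position: [0.5307, 0.0052, 0.1726]
tcp_rot: [0.707, -0.028, 0.706, 0.028]
force: [0.5, -0.1, -2.3]
width: 0.0189
```

Run:
```python
from h import *
p=sw(-.038,-.038)
s=imaging.snapshot('scene');cv2.imwrite('pics/p5.png',cv2.convertScaleAbs(cv2.resize(s["frame"][110:270,250:450],None,fx=3.5,fy=3.5,interpolation=2),alpha=1.8))
go(*p,.09,SA+np.pi/2)
```

```text
t 28.9 pos [0.5284 0.0056 0.1695] jaw 94.5 q6 -0.07 F [-1.5  0.  -3.7] w 0.019
  -> offset [ 0.009 -0.021 -0.265] yaw -0.0
```

View pics/p5.png

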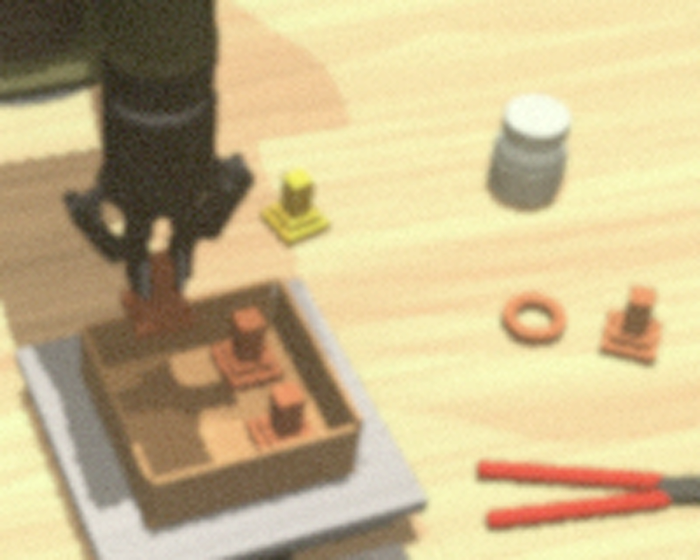

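arm_command(increments=[{"claw": 0.8, "offset": [0.005, -0.02, -0.05], "yaw": 0}, {"claw": 0.8, "offset": [0.005, -0.02, -0.15], "yaw": 0}, {"claw": 0.8, "offset": [0.005, -0.02, -0.22], "yaw": 0}, {"claw": 0.8, "offset": [0.005, -0.02, -0.26], "yaw": 0}, {"claw": 0.8, "offset": [0.005, -0.02, -0.265], "yaw": 0}])

```text
time_s: 29.52
position: [0.5308, -0.0008, 0.0916]
tcp_rot: [0.706, -0.028, 0.707, 0.028]
force: [-0.0, -0.5, -0.9]
width: 0.019
```

arm_command(increments=[{"claw": 0.8, "offset": [0, 0, -0.003], "yaw": 0}, {"claw": 0.8, "offset": [0, 0, -0.003], "yaw": 0}])

```text
time_s: 29.78
position: [0.5322, -0.0009, 0.0923]
tcp_rot: [0.707, -0.028, 0.706, 0.028]
force: [0.3, 0.7, -2.3]
width: 0.0186
```

Expected contact is about 0.0893, so I'll lower a little more.

arm_command(increments=[{"claw": 0.8, "offset": [0, 0, -0.006], "yaw": 0}, {"claw": 0.8, "offset": [0, 0, -0.01], "yaw": 0}, {"claw": 0.8, "offset": [0, 0, -0.01], "yaw": 0}])

```text
time_s: 30.15
position: [0.5318, -0.001, 0.0893]
tcp_rot: [0.707, -0.028, 0.706, 0.028]
force: [-1.7, -0.4, 4.6]
width: 0.0187
```

arm_command(increments=[{"claw": 0.8, "offset": [0, 0, 0.002], "yaw": 0}, {"claw": 0.2, "offset": [0, 0, 0.002], "yaw": 0}, {"claw": 0.2, "offset": [0, 0, 0.01], "yaw": 0}, {"claw": 0.2, "offset": [0, 0, 0.15], "yaw": 0}, {"claw": 0.0, "offset": [0, 0, 0.36], "yaw": 0}])

```text
time_s: 30.78
position: [0.5298, -0.001, 0.1953]
tcp_rot: [0.705, -0.028, 0.708, 0.028]
force: [1.4, 0.2, 0.3]
width: 0.0425
```

arm_command(increments=[{"claw": 0, "offset": [0, 0.15, 0.05], "yaw": 0.03}, {"claw": -0.2, "offset": [0, 0.33, 0.05], "yaw": -0.025}, {"claw": -0.2, "offset": [0, 0.51, 0.05], "yaw": -0.05}, {"claw": -0.2, "offset": [0, 0.69, 0.05], "yaw": -0.075}, {"claw": -0.2, "offset": [0, 0.87, 0.05], "yaw": -0.1}])

```text
time_s: 31.4
position: [0.5314, 0.2616, 0.2111]
tcp_rot: [0.688, 0.164, 0.688, -0.164]
force: [0.6, -0.6, 0.6]
width: 0.0514
```

Run:
```python
from h import *
s=imaging.snapshot('scene');flappic(s,'pics/p6.png')
T=imaging.snapshot('top')
a=fitcap([s],.531,.4); print(np.round(a[0],3),np.degrees(a[0][2]).round(),a[1])
go(.531,.399,.11,np.radians(-35)+np.pi/2)
```

```text
[ 0.53   0.401 -0.625] -36.0 -14.212091089482271
t 31.5 pos [0.5315 0.2652 0.2107] jaw 63.8 q6 0.92 F [-0.6 -1.4 -0.1] w 0.051
  -> offset [-0.002  0.446 -0.336] yaw -0.0245
```

View pics/p6.png

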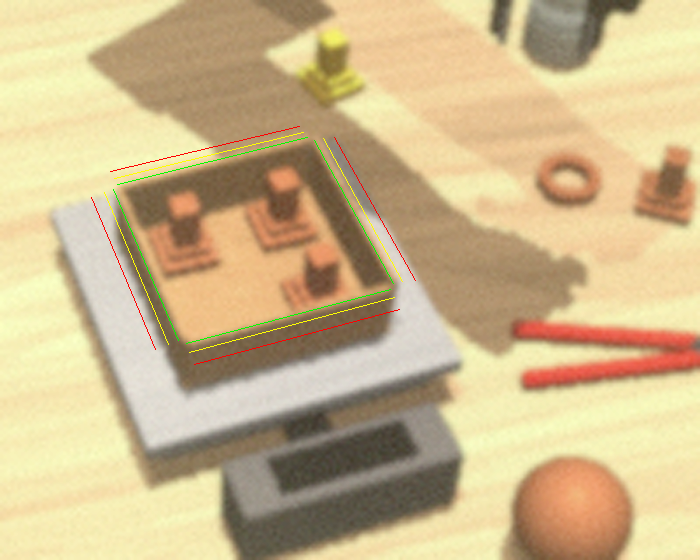

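arm_command(increments=[{"claw": -0.2, "offset": [0, 0.15, 0], "yaw": -0.024}, {"claw": -0.2, "offset": [0, 0.32, 0], "yaw": -0.024}, {"claw": -0.2, "offset": [0, 0.44, -0.08], "yaw": -0.024}, {"claw": -0.2, "offset": [0, 0.44, -0.25], "yaw": -0.024}, {"claw": -0.2, "offset": [0, 0.44, -0.33], "yaw": -0.024}])

```text
time_s: 32.12
position: [0.5299, 0.3907, 0.1088]
tcp_rot: [0.674, 0.211, 0.675, -0.214]
force: [0.4, -1.3, 0.5]
width: 0.0512
```

arm_command(increments=[{"claw": -0.2, "offset": [0, 0, 0], "yaw": 0}])

```text
time_s: 32.25
position: [0.5299, 0.3901, 0.1094]
tcp_rot: [0.673, 0.211, 0.676, -0.215]
force: [0.1, -0.8, 0.5]
width: 0.0515
```

Run:
```python
from h import *
s=imaging.snapshot('scene');cv2.imwrite('pics/g4.png',cv2.convertScaleAbs(cv2.resize(s["frame"][110:270,350:510],None,fx=3.5,fy=3.5,interpolation=2),alpha=1.8))
go(.531,.399,.037,np.radians(-35)+np.pi/2)
```

```text
t 32.3 pos [0.5311 0.391  0.1114] jaw 55.0 q6 1.25 F [ 0.2 -0.  -1.1] w 0.051
  -> offset [-0.     0.027 -0.248] yaw 0.0001
```

View pics/g4.png

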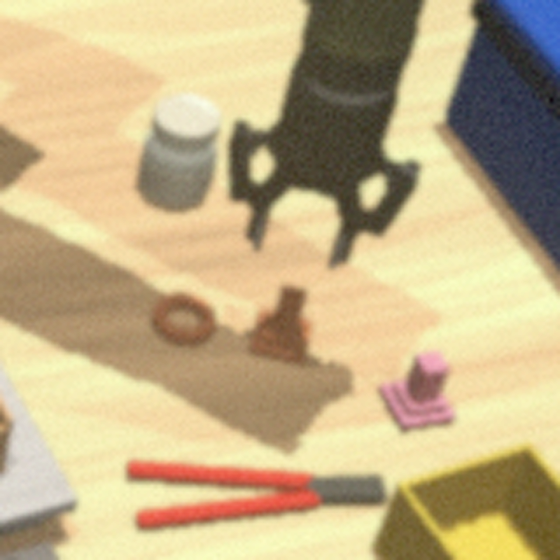

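arm_command(increments=[{"claw": -0.2, "offset": [0, 0.027, -0.1], "yaw": 0}, {"claw": -0.2, "offset": [0, 0.027, -0.19], "yaw": 0}, {"claw": -0.2, "offset": [0, 0.027, -0.235], "yaw": 0}, {"claw": -0.2, "offset": [0, 0.027, -0.238], "yaw": 0}, {"claw": 0.8, "offset": [0, 0.027, -0.238], "yaw": 0}])

```text
time_s: 32.92
position: [0.5325, 0.4005, 0.0421]
tcp_rot: [0.675, 0.214, 0.674, -0.212]
force: [-0.1, 1.0, -0.6]
width: 0.0341
```

arm_command(increments=[{"claw": 0.8, "offset": [0, 0, 0], "yaw": 0}, {"claw": 0.8, "offset": [0, 0, 0], "yaw": 0}, {"claw": 0.8, "offset": [0, 0, 0], "yaw": 0}])

```text
time_s: 33.3
position: [0.5326, 0.4007, 0.0423]
tcp_rot: [0.675, 0.214, 0.674, -0.212]
force: [-1.2, -0.7, 5.8]
width: 0.0185
```

Run:
```python
from h import *
go(*sw(.038,-.038),.19,SA+np.pi/2)
```

```text
t 33.3 pos [0.5326 0.4007 0.0423] jaw 55.0 q6 1.26 F [-1.2 -0.7  5.8] w 0.019
  -> offset [ 0.248 -1.319  0.492] yaw 0.1099
```

arm_command(increments=[{"claw": 0.8, "offset": [0, 0, 0.1], "yaw": 0}, {"claw": 0.8, "offset": [0, 0, 0.3], "yaw": 0}, {"claw": 0.8, "offset": [0, 0, 0.5], "yaw": 0.02}, {"claw": 0.8, "offset": [0.03, -0.18, 0.5], "yaw": 0.045}, {"claw": 0.8, "offset": [0.07, -0.38, 0.5], "yaw": 0.07}])

```text
time_s: 33.92
position: [0.5529, 0.2859, 0.1916]
tcp_rot: [0.705, 0.058, 0.704, -0.058]
force: [0.9, -0.5, -2.0]
width: 0.0188
```

arm_command(increments=[{"claw": 0.8, "offset": [0.05, -0.2, 0], "yaw": 0.02}, {"claw": 0.8, "offset": [0.1, -0.4, 0], "yaw": 0.04}, {"claw": 0.8, "offset": [0.14, -0.6, 0], "yaw": 0.04}, {"claw": 0.8, "offset": [0.17, -0.8, 0], "yaw": 0.04}, {"claw": 0.8, "offset": [0.175, -0.9, 0], "yaw": 0.04}])

```text
time_s: 34.55
position: [0.6049, 0.0128, 0.1902]
tcp_rot: [0.706, -0.027, 0.707, 0.027]
force: [-0.4, -0.3, -1.6]
width: 0.0187
```

arm_command(increments=[{"claw": 0.8, "offset": [0, 0, 0], "yaw": 0}, {"claw": 0.8, "offset": [0, 0, 0], "yaw": 0}])

```text
time_s: 34.8
position: [0.6047, 0.0164, 0.1903]
tcp_rot: [0.706, -0.028, 0.707, 0.028]
force: [0.4, -0.5, -2.1]
width: 0.0186
```

Run:
```python
from h import *
p=sw(.038,-.038)
s=imaging.snapshot('scene');cv2.imwrite('pics/p7.png',cv2.convertScaleAbs(cv2.resize(s["frame"][110:270,250:450],None,fx=3.5,fy=3.5,interpolation=2),alpha=1.8))
go(*p,.0905,SA+np.pi/2)
```

```text
t 34.85 pos [0.6048 0.0169 0.1904] jaw 94.6 q6 -0.05 F [-0.3  0.8 -1.8] w 0.019
  -> offset [ 0.007 -0.039 -0.333] yaw -0.0002
```

View pics/p7.png

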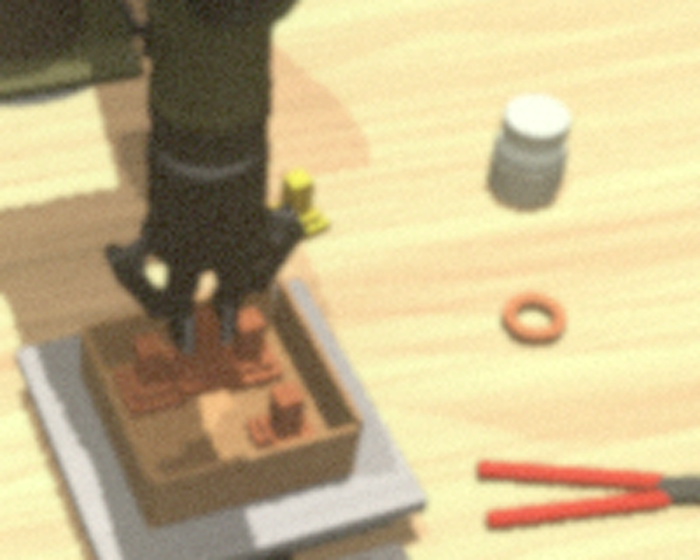

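arm_command(increments=[{"claw": 0.8, "offset": [0.006, -0.037, 0], "yaw": 0}, {"claw": 0.8, "offset": [0.006, -0.037, -0.12], "yaw": 0}, {"claw": 0.8, "offset": [0.006, -0.037, -0.22], "yaw": 0}, {"claw": 0.8, "offset": [0.006, -0.037, -0.29], "yaw": 0}, {"claw": 0.8, "offset": [0.006, -0.037, -0.325], "yaw": 0}])

```text
time_s: 35.48
position: [0.606, 0.0052, 0.0918]
tcp_rot: [0.706, -0.028, 0.707, 0.028]
force: [-1.4, -0.0, -1.5]
width: 0.0189
```

arm_command(increments=[{"claw": 0.8, "offset": [0, 0, -0.005], "yaw": 0}, {"claw": 0.8, "offset": [0, 0, -0.01], "yaw": 0}, {"claw": 0.8, "offset": [0, 0, -0.01], "yaw": 0}])

```text
time_s: 35.85
position: [0.6075, 0.0049, 0.091]
tcp_rot: [0.707, -0.028, 0.706, 0.028]
force: [0.3, -0.0, -1.2]
width: 0.0188
```

arm_command(increments=[{"claw": 0.8, "offset": [0, 0, -0.004], "yaw": 0}, {"claw": 0.8, "offset": [0, 0, -0.007], "yaw": 0}, {"claw": 0.8, "offset": [0, 0, -0.007], "yaw": 0}])

```text
time_s: 36.22
position: [0.6076, 0.0049, 0.0903]
tcp_rot: [0.707, -0.028, 0.706, 0.028]
force: [-1.6, -1.0, 8.2]
width: 0.0188
```

arm_command(increments=[{"claw": 0.8, "offset": [0, 0, 0.004], "yaw": 0}, {"claw": 0.2, "offset": [0, 0, 0.004], "yaw": 0}, {"claw": 0.2, "offset": [0, 0, 0.01], "yaw": 0}, {"claw": 0.2, "offset": [0, 0, 0.15], "yaw": 0}, {"claw": 0.2, "offset": [0, 0, 0.36], "yaw": 0}])

```text
time_s: 36.85
position: [0.6051, 0.0049, 0.1943]
tcp_rot: [0.705, -0.028, 0.709, 0.028]
force: [0.9, 0.1, 0.7]
width: 0.0342
```

arm_command(increments=[{"claw": 1, "offset": [-0.06, -0.15, 0.03], "yaw": 0}, {"claw": 1, "offset": [-0.14, -0.3, 0.03], "yaw": 0}, {"claw": 1, "offset": [-0.2, -0.5, 0.03], "yaw": 0}, {"claw": 1, "offset": [-0.28, -0.7, 0.03], "yaw": 0}])

```text
time_s: 37.35
position: [0.5233, -0.2046, 0.2047]
tcp_rot: [0.707, -0.029, 0.706, 0.028]
force: [0.5, 0.3, -0.3]
width: -0.0001
```

arm_command(increments=[{"claw": 1, "offset": [0, 0, 0], "yaw": 0}])

```text
time_s: 37.48
position: [0.5219, -0.2067, 0.2045]
tcp_rot: [0.706, -0.026, 0.707, 0.025]
force: [1.2, 0.2, 0.5]
width: 0.0001
```

Run:
```python
from h import *
s=imaging.snapshot('scene');flappic(s,'pics/p8.png')
t=imaging.snapshot('top');flappic(t,'pics/p9.png',x0=130,x1=310,y0=120,y1=260,k=4)
go(.459,-.247,.095)
print(toz(s,195,217,.064))
```

```text
t 37.58 pos [ 0.5234 -0.2035  0.2045] jaw 94.4 q6 -0.45 F [-0.5  0.5  0.1] w 0.001
  -> offset [-0.215 -0.145 -0.365] yaw 0.0
[ 0.46186963 -0.24703358  0.064     ]
```

View pics/p8.png

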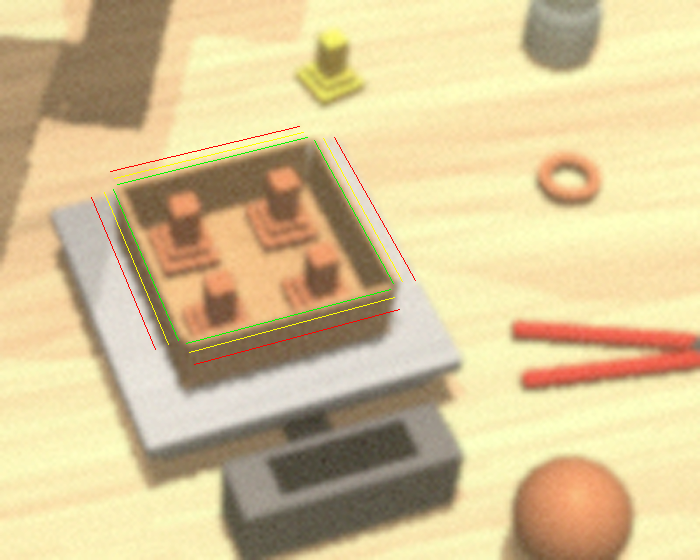

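View pics/p9.png

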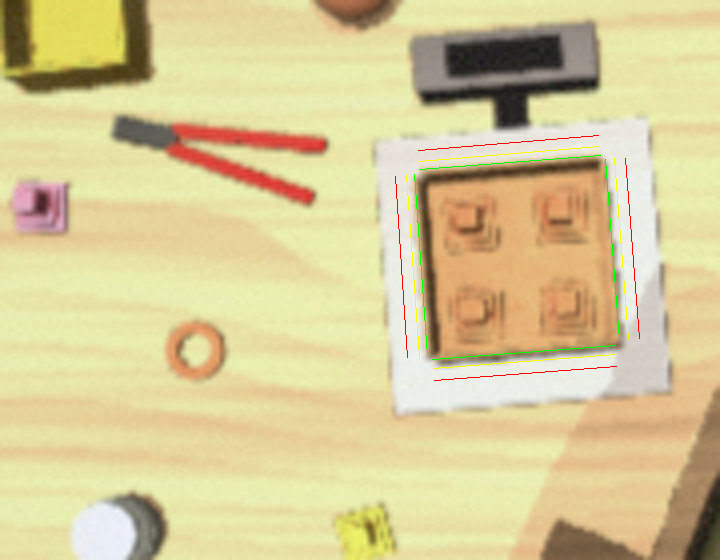

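All four caps stand separately inside the upright flaps, and no caps remain outside. Now the green button.

arm_command(increments=[{"claw": 1, "offset": [-0.13, -0.09, 0], "yaw": 0}, {"claw": 1, "offset": [-0.212, -0.145, 0], "yaw": 0}, {"claw": 1, "offset": [-0.212, -0.145, -0.15], "yaw": 0}, {"claw": 1, "offset": [-0.212, -0.145, -0.3], "yaw": 0}, {"claw": 1, "offset": [-0.212, -0.145, -0.36], "yaw": 0}])

```text
time_s: 38.2
position: [0.4591, -0.244, 0.0939]
tcp_rot: [0.705, -0.028, 0.708, 0.03]
force: [-0.2, 0.2, 0.6]
width: -0.0002
```

Run:
```python
from h import *
go(.46,-.247,.067)
s=imaging.snapshot('scene');cv2.imwrite('pics/z3.png',cv2.convertScaleAbs(cv2.resize(s["frame"][150:270,120:260],None,fx=4,fy=4,interpolation=2),alpha=1.8))
go(.46,-.247,.067)
```

```text
t 38.2 pos [ 0.4591 -0.244   0.0939] jaw 94.7 q6 -0.57 F [-0.2  0.2  0.6] w -0.0
  -> offset [ 0.003 -0.01  -0.09 ] yaw 0.0
t 38.25 pos [ 0.4584 -0.2436  0.0926] jaw 94.7 q6 -0.57 F [-0.5 -0.7 -0.5] w -0.0
  -> offset [ 0.005 -0.011 -0.085] yaw 0.0
```

View pics/z3.png

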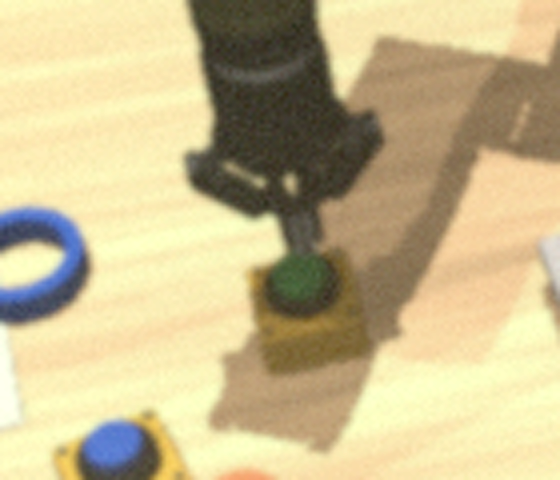

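arm_command(increments=[{"claw": 1, "offset": [0, -0.006, -0.04], "yaw": 0}, {"claw": 1, "offset": [0, -0.006, -0.065], "yaw": 0}, {"claw": 1, "offset": [0, -0.006, -0.085], "yaw": 0}, {"claw": 1, "offset": [0, -0.006, -0.095], "yaw": 0}, {"claw": 1, "offset": [0, -0.006, -0.095], "yaw": 0}])

```text
time_s: 38.88
position: [0.4609, -0.2483, 0.0687]
tcp_rot: [0.707, -0.028, 0.706, 0.028]
force: [0.7, 2.8, 4.6]
width: 0.0004
```

arm_command(increments=[{"claw": 1, "offset": [0, 0, -0.004], "yaw": 0}, {"claw": 1, "offset": [0, 0, -0.007], "yaw": 0}, {"claw": 1, "offset": [0, 0, -0.007], "yaw": 0}])

```text
time_s: 39.25
position: [0.4609, -0.2483, 0.067]
tcp_rot: [0.707, -0.028, 0.706, 0.028]
force: [-0.1, 2.7, 7.9]
width: 0.0
```

arm_command(increments=[{"claw": 1, "offset": [0, 0, -0.003], "yaw": 0}, {"claw": 1, "offset": [0, 0, -0.006], "yaw": 0}, {"claw": 1, "offset": [0, 0, -0.006], "yaw": 0}])

```text
time_s: 39.62
position: [0.4609, -0.2483, 0.0668]
tcp_rot: [0.708, -0.028, 0.705, 0.028]
force: [-2.3, 4.0, 19.0]
width: 0.0002
```

arm_command(increments=[{"claw": 1, "offset": [0, 0, 0.1], "yaw": 0}, {"claw": 1, "offset": [0, 0, 0.3], "yaw": 0}, {"claw": 1, "offset": [-0.1, -0.1, 0.5], "yaw": 0}, {"claw": 1, "offset": [-0.2, -0.1, 0.5], "yaw": 0}, {"claw": 1, "offset": [-0.2, -0.1, 0.5], "yaw": 0}])

```text
time_s: 40.25
position: [0.3983, -0.279, 0.2154]
tcp_rot: [0.707, -0.028, 0.706, 0.027]
force: [0.2, -0.6, -0.6]
width: -0.0004
```

arm_command(increments=[{"claw": 1, "offset": [0, 0, 0], "yaw": 0}, {"claw": 1, "offset": [0, 0, 0], "yaw": 0}])

```text
time_s: 40.5
position: [0.4004, -0.278, 0.2133]
tcp_rot: [0.706, -0.028, 0.707, 0.029]
force: [0.9, 0.5, -0.2]
width: -0.0001
```

Run:
```python
from h import *
s=imaging.snapshot('scene');flappic(s,'pics/e1.png',x0=130,x1=400,k=2.9); st()
```

```text
{'time_s': 40.55, 'joint_pos': [-0.607, 0.212, -0.281, 1.079, -0.0, -0.687], 'position': [0.4, -0.278, 0.213], 'tcp_rot': [0.706, -0.028, 0.707, 0.029], 'force': [-0.134, -0.25, -0.678], 'width': 0.0}
```

View pics/e1.png

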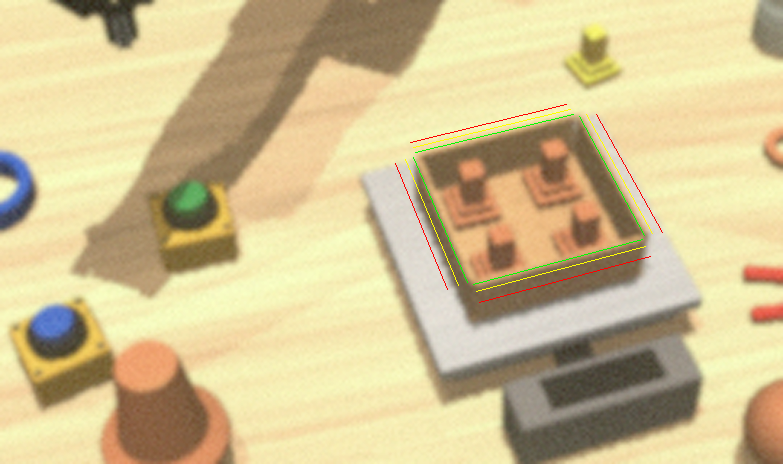

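The picture shows both buttons out, the flaps upright, four caps standing in the box and the arm clear. Handing in.

```bash
python3 -c "
from plant import robot; print(robot.finish_job())"
```

```text
the job is handed in; nothing more can be done
None
```

The job is handed in at about 40.5 s of the 210 s allowed; the robot reports no verdict.

- **What I did:** I folded the four flaps upright and pressed blue fully down with the box empty, then let it spring back. I stood the four copper caps in the four quarters of the box, then pressed green fully down and let it go.
- **Button presses:** Full travel was judged from force, with blue bottoming at 15 N and green at 19 N, because the button joints have no direct reading.
- **Last checks:** The final picture shows all four flap edges on the projected upright lines. The four caps stand apart on the box floor, both buttons are out and the arm is clear. The ring, pliers, jar, tape, cowl, and the pink and yellow look-alikes looked undisturbed in the pictures where they show. I did not measure them or check the screwdriver again.
- **Disagreements:** No check failed. The networks gave some false hits, such as a cap reported as the cowl or the scale, and I overruled them from the pictures. Pose fits made with the arm or its shadow in view were noisier, so I kept the earlier clean fits.

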